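Cover the inkstones and seal-paste boxes

ROBOT

A 6-joint arm with a two-finger parallel gripper is mounted at the origin on the work surface. World frame = base frame: x ahead of the robot, y to its left, z up, the work surface at z = 0. Lengths are in mm, angles in degrees, forces in N, time in s.
With the tool pointing down it reaches from about 350 to 850 mm from the base axis. Payload 8.1 kg.
Tool frame: the origin (TCP) lies at the very end of the fingers, on their centre line; the grasp point (between the pads) lies grip_depth behind it (grip_depth is the distance from the TCP to the grasp point, in mm); z points along the fingers, y is the direction in which the jaws open and shut (so a half turn about z gives the same grasp; the last joint's range is limited). The gripper opens to 85 mm and grips with 20 to 120 N. Pads are 22 mm wide; open, the fingers measure 114 mm over their backs; the gripper's body (76 mm by 85 mm) begins 54 mm behind the grasp point. The pads swing forward as they close: fully open they stand 13 mm farther back than shut.
Start: joints at [-80.867, 7.471, 85.268, -0, 87.261, -4.893], TCP at [145.438, -582.111, 231.292] pointing down, gripper open.
Joint ranges: [-169.43, 169.43], [-51.17, 129.36], [1.28, 143.12], [-76.62, 256.62], [0, 156.53], [-152.29, 152.29]. Speed limits (degrees/s): [136.94, 136.94, 159.86, 180, 180, 180].

INTERFACE

Orientations are given as [roll, pitch, yaw] about the fixed x, y, z axes, in that order (R = Rz(yaw) Ry(pitch) Rx(roll)).
In Python, from bench import * gives the robot as it stands.
- The arm moves only by the tool step_arm, never from a script. Its argument "plan" is a list of rows, each an object of numbers: "grip": the finger opening in cm, from 0 to 8.54; "tx", "ty", "tz": the shift along the tool's x, y, z in cm; "ax", "ay", "az": the turn, a rotation vector about the tool's x, y, z in degrees. In form: [{"grip": .., "tx": .., "ty": .., "tz": .., "ax": .., "ay": .., "az": ..}, ...]. A call has 1 to 8 rows; each row shifts and turns the commanded pose from where the row before left it, along the tool's axes as they then stand; what a row does not reach is not made up. A row lasts 1/12 s, in which the tool goes at most 41.7 mm and 7.16 degrees, less where a joint would pass 70% of its speed; a pose out of reach is approached as far as the arm can. A call with a gripper value outside its range is refused whole. The fingers move at their own pace and stop on an object; "newtons" is the grip in N (left out, the last holds). Time passes only in rows, so rows that do not move let the fingers close. It gives the time, the measured TCP pose, the force and the opening at its end, in the units of the state.
- sense(): the state, without advancing time (a new reading comes with each control period).
- snapshot(name): name is "side" or "top"; returns the picture (384x512x3 uint8, red, green, blue); there is no depth.
- camera_model(name): a dict with "intrinsics" (3x3 intrinsics, pixels), "pose" (4x4, takes a point from camera to world coordinates). Camera axes: x right, y down, z forward; pixel columns grow to the right and rows downward; lengths in mm; the calibration is good to about 2 mm. A picture is of the moment at which its call begins. camera_model takes no time and is no camera call.
- hand_in(): hands the job in, once; it reports no verdict.
The state is a dict: "time": time; "joint_pos": joint angles; "qd": joint speeds; "joint_efforts": joint torques, N m; "tool_pos": TCP position; "tcp_rot": TCP orientation; "ft_force": force on the tool from outside, world axes, zero at the start; "wrist_torque": the same for the moment, N m; "finger_gap": finger opening in mm.
Only numpy, scipy, OpenCV 4.12 (cv2) and the standard library are available. Lean on these libraries where they do the work, as an engineer would, in place of code of your own. Each camera call takes 0.05 s, during which the arm holds its last target.

TASK

The writing is done for the day: put each of the four lids back on its own vessel (round inkstone, oblong inkstone, larger and smaller seal-paste box) so that it sits fully down and level and nothing dries out. Set the lids down by hand, do not let them drop, and leave the stone seal and the brass paperweight where they are.

Things in the scene. Friction and masses are not known exactly. Their poses are not given: they have to be found in the camera images.
- lid_round_mid (a point): Lid of the round inkstone: dark wood, round, 110 mm across, with a turned knob in the middle of its top. Plate 20 mm high, knob 26 mm across and 22 mm high above it, 42 mm in all; hollow below, 94 mm across and 12 mm deep. Too wide to be gripped except by the knob. 130 g. Lies right way up on the table, open side down. This point is on its axis, half-way up; z up.
- lid_oblong_mid (a point): Lid of the oblong inkstone: dark wood, flat-topped, no knob, 104 mm long (its x) by 66 mm wide (its y), 24 mm high; hollow below, 92 by 54 mm and 14 mm deep. 100 g; gripped across its width. It may go on either end round. Lies right way up on the table, open side down. This point is in its middle, half-way up; x along its length, z up.
- lid_paste_large_mid (a point): Lid of the larger seal-paste box: white porcelain with thin blue lines, round, 64 mm across, 22 mm high, no knob; hollow below, 54 mm across and 13 mm deep. 85 g; gripped round its side. Lies right way up on the table, open side down. This point is on its axis, half-way up; z up.
- lid_paste_small_mid (a point): Lid of the smaller seal-paste box: white porcelain with thin blue lines, round, 46 mm across, 20 mm high, no knob; hollow below, 37 mm across and 12 mm deep. 45 g; gripped round its side. Lies right way up on the table, open side down. This point is on its axis, half-way up; z up.
- stone_round_seat (a point): Round inkstone, uncovered: a slate disc in a dark wooden tray 106 mm across. The tray's flat ledge, on which the lid's lower rim comes to rest, is 18 mm above the table; the slate, 87 mm across and narrowing upwards, stands 9 mm above the ledge and goes inside the lid. 0.75 kg. Stands on the table, not fixed. This point is on its axis at the height of the ledge; z up.
- stone_oblong_seat (a point): Oblong inkstone, uncovered: a slate slab in a dark wooden tray 102 mm long (its x) by 64 mm wide (its y). The tray's ledge, on which the lid's lower rim comes to rest, is 18 mm above the table; the slate, 85 by 47 mm with rounded upper edges, stands 10 mm above the ledge and goes inside the lid. 0.45 kg. Stands on the table, not fixed. This point is in its middle at the height of the ledge; x along its length, z up.
- paste_large_seat (a point): Larger seal-paste box, open: white porcelain, 62 mm across, with a round red ink pad in it. Its ledge, on which the lid's lower rim comes to rest, is 18 mm above the table; a lip 47 mm across stands 8 mm above the ledge and goes inside the lid. 160 g. Stands on the table, not fixed. This point is on its axis at the height of the ledge; z up.
- paste_small_seat (a point): Smaller seal-paste box, open: white porcelain, 44 mm across, with a round red ink pad in it. Its ledge, on which the lid's lower rim comes to rest, is 16 mm above the table; a lip 31 mm across stands 7 mm above the ledge and goes inside the lid. 80 g. Stands on the table, not fixed. This point is on its axis at the height of the ledge; z up.
- seal_mid (a point): Bystander: pale stone seal standing upright among the vessels, 24 by 24 mm, 51 mm high, 70 g. This point is on its axis, 25 mm above the table.
- weight_mid (a point): Bystander: brass paperweight bar on the far sheet of paper, 28 mm (x) by 200 mm (y), 14 mm high with a small stud in the middle (21 mm), 0.55 kg. This point is in its middle, 7 mm above the table.
Mind the look-alikes: they are no part of the job. What is shaped like the part that bears lid_round_mid but pink or red is not meant. What is shaped like the part that bears lid_oblong_mid but purple is not meant.

How it is judged (in metres and radians):
At the end, for the whole second after the job is handed in: Each lid rests on its own vessel: its centre within 8 mm of the vessel's axis, its lower rim within 3 mm of the vessel's ledge in height, lid and vessel level within 0.08 rad, the oblong lid lengthwise on the oblong inkstone within 0.2 rad; all released and at rest (under 10 mm/s) (horizontal distance between lid_round_mid and stone_round_seat below 0.008 m and z of lid_round_mid in the frame of stone_round_seat between 0.018 and 0.024 m and angle between each of lid_round_mid, stone_round_seat, lid_oblong_mid, stone_oblong_seat, lid_paste_large_mid, paste_large_seat, lid_paste_small_mid, paste_small_seat's own z axis and vertical below 0.08 rad and linear speed of each of lid_round, stone_round, lid_oblong, stone_oblong, lid_paste_large, paste_large, lid_paste_small, paste_small below 0.01 m/s and horizontal distance between lid_oblong_mid and stone_oblong_seat below 0.008 m and z of lid_oblong_mid in the frame of stone_oblong_seat between 0.009 and 0.015 m and horizontal distance between lid_paste_large_mid and paste_large_seat below 0.008 m and z of lid_paste_large_mid in the frame of paste_large_seat between 0.008 and 0.014 m and horizontal distance between lid_paste_small_mid and paste_small_seat below 0.008 m and z of lid_paste_small_mid in the frame of paste_small_seat between 0.007 and 0.013 m and angle between the x axis of lid_oblong_mid and the x axis of stone_oblong_seat, either way round below 0.2 rad); the robot touches nothing.
It fails at once if a lid is dropped (falls freely from more than about 2 cm) ((contact force between each of the arm, the fingers and lid_round below 0.05 N and linear speed of lid_round above 0.6 m/s) or (contact force between each of the arm, the fingers and lid_oblong below 0.05 N and linear speed of lid_oblong above 0.6 m/s) or (contact force between each of the arm, the fingers and lid_paste_large below 0.05 N and linear speed of lid_paste_large above 0.6 m/s) or (contact force between each of the arm, the fingers and lid_paste_small below 0.05 N and linear speed of lid_paste_small above 0.6 m/s)).
It fails at once if the stone seal is shifted more than 3 cm or knocked over (distance of seal_mid from where it was at the start of the episode above 0.03 m or angle between seal_mid's own z axis and vertical above 0.5 rad).
It fails at once if the brass paperweight is shifted more than 3 cm or knocked over (distance of weight_mid from where it was at the start of the episode above 0.03 m or angle between weight_mid's own z axis and vertical above 0.5 rad).
It also fails if it takes over 118 s, if anything falls off the work surface, if the arm or the gripper's body presses on something with over 40 N, if the wrist force passes 120 N, or if a joint passes its speed limit or range.

## Working session

There is one attempt and no reset: what is moved stays moved. The work goes in short steps, Python scripts to look and compute and a tool call to move; the robot and the scene stay as the last step left them, time stands still between calls to the robot, and variables do not carry over. Pictures are saved under pics/ and viewed, and the job is handed in when it is done.

Besides the shell and the picture viewer there is one more tool, called after "Emit:" as name(argument=value, ...), one argument or row to a line, values as JSON. step_arm: Moves the arm, as the interface text tells. Its arguments: {"type":"object","properties":{"plan":{"type":"array","items":{"type":"object","properties":{"grip":{"type":"number"},"tx":{"type":"number"},"ty":{"type":"number"},"tz":{"type":"number"},"ax":{"type":"number"},"ay":{"type":"number"},"az":{"type":"number"}}}},"newtons":{"type":"number"}},"required":["plan"]}

```bash
mkdir -p pics; ls; python3 - <<'E'
from bench import *
import cv2
for n in("top","side"):
    im=snapshot(n); cv2.imwrite(f"pics/{n}0.png",cv2.cvtColor(im,cv2.COLOR_RGB2BGR))
    c=camera_model(n); print(n,c["intrinsics"],c["pose"])
s=sense();print(s)
E
```

```text
pics
top [[459.18238222   0.         250.99792305]
 [  0.         459.18238222 193.99509459]
 [  0.           0.           1.        ]] [[ 2.61352831e-02 -9.90963259e-01  1.31562781e-01  4.18736993e+02]
 [-9.99587492e-01 -2.74737978e-02 -8.36879586e-03  3.44613984e+01]
 [ 1.19076985e-02 -1.31289790e-01 -9.91272514e-01  1.24430111e+03]
 [ 0.00000000e+00  0.00000000e+00  0.00000000e+00  1.00000000e+00]]
side [[460.78148062   0.         260.41790002]
 [  0.         460.78148062 190.68662986]
 [  0.           0.           1.        ]] [[-8.56066115e-01 -3.57057069e-01  3.73712531e-01  1.43433784e+02]
 [-5.16596479e-01  6.14432434e-01 -5.96322783e-01  7.40224249e+02]
 [-1.66998346e-02 -7.03550306e-01 -7.10449212e-01  8.88948253e+02]
 [ 0.00000000e+00  0.00000000e+00  0.00000000e+00  1.00000000e+00]]
{'time': 0.1, 'joint_pos': array([-8.08675051e+01,  7.51148805e+00,  8.53239987e+01, -1.32926721e-03,
        8.72618134e+01, -4.89282183e+00]), 'qd': array([ 0.04500298, -0.15451753, -0.15191792,  0.03263997,  0.01752444,
       -0.04361666]), 'joint_efforts': array([ 2.99209823e-04, -5.70948350e+01, -5.01945806e+01, -3.13672563e-04,
        8.06372787e-03,  5.14836429e-06]), 'tool_pos': array([ 145.34592875, -581.60979123,  230.33277272]), 'tcp_rot': array([-1.79902941e+02, -6.97612898e-03,  1.40253755e+01]), 'ft_force': array([-0.42357605, -0.4332876 ,  1.16377988]), 'wrist_torque': array([-0.0117459 ,  0.0328987 , -0.01382856]), 'finger_gap': 85.27374164059813}
```

View pics/top0.png

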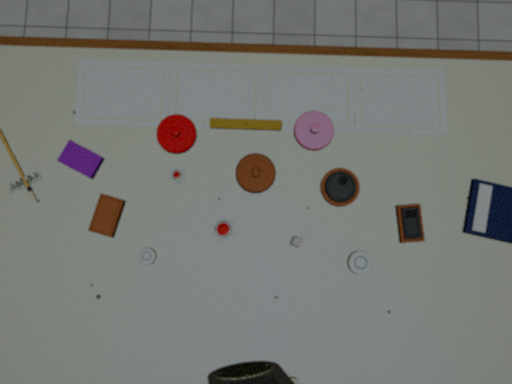

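View pics/side0.png

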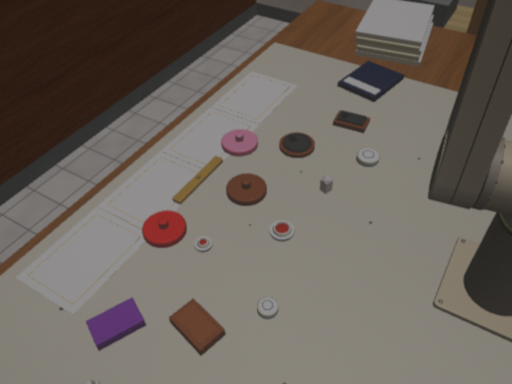

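Candidates in the top picture:
- **Round lid:** brown (256,172). Red (176,133) and pink (314,130) are decoys.
- **Oblong lid:** brown (107,215). Purple (80,159) is a decoy.
- **White lids:** (148,256) and (359,263).
- **Open boxes:** red pads at (177,174) and (223,229).
- **Inkstones:** (340,186) round and (410,223) oblong.

Next I'll check these in close crops and measure them.

```bash
cat > h.py <<'E'
import numpy as np,cv2
from bench import *
def proj(n,P):
    c=camera_model(n);T=np.linalg.inv(c["pose"]);p=np.atleast_2d(P)@T[:3,:3].T+T[:3,3]
    q=p@np.array(c["intrinsics"]).T;return q[:,:2]/q[:,2:]
def unproj(n,uv,z):
    c=camera_model(n);d=c["pose"][:3,:3]@np.linalg.inv(c["intrinsics"])@np.array([uv[0],uv[1],1.]);o=c["pose"][:3,3]
    return o+d*(z-o[2])/d[2]
def crop(im,cx,cy,r=26,k=8):
    return cv2.resize(im[max(0,int(cy-r)):int(cy+r),max(0,int(cx-r)):int(cx+r)],(2*r*k,2*r*k),interpolation=cv2.INTER_NEAREST)
E
python3 - <<'E'
from h import *
im=cv2.imread("pics/top0.png")
pts=[(256,172),(107,215),(148,256),(359,263),(177,174),(223,229),(340,186),(410,223)]
t=[crop(im,*p,r=24,k=4) for p in pts]
cv2.imwrite("pics/crops.png",np.vstack([np.hstack(t[:4]),np.hstack(t[4:])]))
im=cv2.imread("pics/side0.png")
pts=[(246,188),(197,325),(268,307),(368,157),(203,243),(282,230),(297,144),(351,121)]
t=[crop(im,*p,r=24,k=4) for p in pts]
cv2.imwrite("pics/crops2.png",np.vstack([np.hstack(t[:4]),np.hstack(t[4:])]))
E
```

```text
(no output)
```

View pics/crops.png

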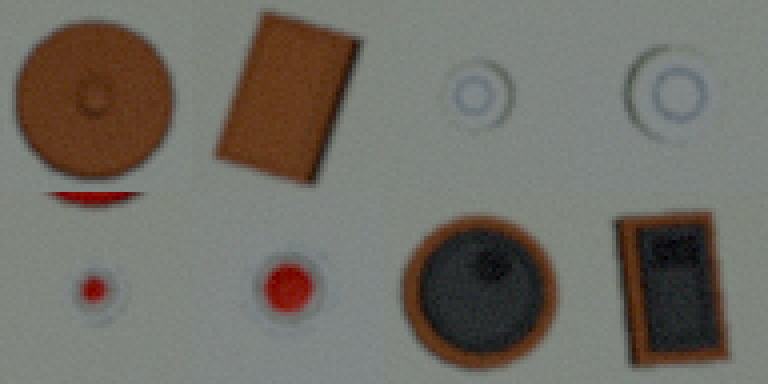

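View pics/crops2.png

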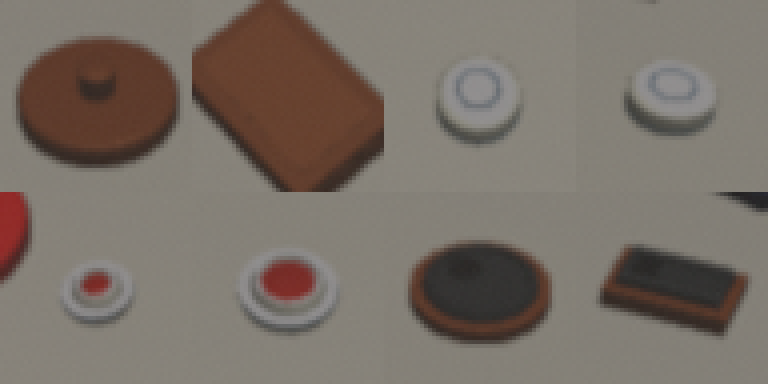

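```bash
cat > meas.py <<'E'
from h import *
from scipy.optimize import minimize
def circ(c,r,z):
    a=np.linspace(0,2*np.pi,60,endpoint=False);return np.c_[c[0]+r*np.cos(a),c[1]+r*np.sin(a),np.full(60,z)]
def rect(c,L,W,z,t):
    q=np.array([[1,1],[1,-1],[-1,-1],[-1,1]])*[L/2,W/2];R=np.array([[np.cos(t),-np.sin(t)],[np.sin(t),np.cos(t)]])
    return np.c_[q@R.T+c,np.full(4,z)]
def hullmom(n,P):
    h=cv2.convexHull(proj(n,P).astype(np.float32));m=cv2.moments(h)
    return np.array([m['m10']/m['m00'],m['m01']/m['m00']]),m['m00'],h,m
def comp(mask,p):
    k,l,st,ce=cv2.connectedComponentsWithStats(mask.astype(np.uint8))
    y,x=np.nonzero(mask);j=np.argmin((x-p[0])**2+(y-p[1])**2);i=l[y[j],x[j]]
    pts=np.argwhere(l==i)[:,::-1]
    # filled hull
    m=np.zeros(mask.shape,np.uint8);cv2.fillConvexPoly(m,cv2.convexHull(pts.astype(np.int32)),1)
    mm=cv2.moments(m,True);return np.array([mm['m10']/mm['m00'],mm['m01']/mm['m00']]),mm['m00'],mm
def ang(mm): return 0.5*np.arctan2(2*mm['mu11'],mm['mu20']-mm['mu02'])
def solve(n,cen,shape):
    from scipy.optimize import fsolve
    x0=unproj(n,cen,10)[:2]
    return fsolve(lambda c:hullmom(n,shape(c))[0]-cen,x0)
E
python3 - <<'E'
from meas import *
ims={n:cv2.imread(f"pics/{n}0.png") for n in("top","side")}
for n,im in ims.items():
    b,g,r=[im[...,i].astype(float) for i in range(3)]
    brown=(r-b>0.25*r+4)&(r<200)&(r-g>8)
    redm=(r>1.6*g)&(r>1.6*b)
    seeds={'lid_round':{'top':(256,172),'side':(246,188)},'lid_obl':{'top':(107,215),'side':(197,325)},'st_round':{'top':(326,186),'side':(283,146)},'st_obl':{'top':(402,235),'side':(345,128)}}
    shp={'lid_round':lambda c:np.r_[circ(c,55,0),circ(c,55,20)],'st_round':lambda c:np.r_[circ(c,53,0),circ(c,53,18)]}
    for k in seeds:
        cen,A,mm=comp(brown,seeds[k][n])
        if k in shp:
            c=solve(n,cen,shp[k]);print(n,k,cen.round(1),A,'pred A',round(hullmom(n,shp[k](c))[1]),c.round(1))
        else:
            L,W,H=(104,66,24) if k=='lid_obl' else (102,64,18)
            from scipy.optimize import least_squares
            best=None
            for t0 in np.arange(0,np.pi,np.pi/6):
                def f(p):
                    c0,a0,_,m=hullmom(n,np.r_[rect(p[:2],L,W,0,p[2]),rect(p[:2],L,W,H,p[2])])
                    return np.r_[c0-cen,(np.array([m['mu20']/a0,m['mu02']/a0,m['mu11']/a0])-np.array([mm['mu20'],mm['mu02'],mm['mu11']])/A)/8]
                s=least_squares(f,np.r_[unproj(n,cen,10)[:2],t0],x_scale=[1,1,.02])
                if best is None or s.cost<best.cost:best=s;pa=hullmom(n,np.r_[rect(s.x[:2],L,W,0,s.x[2]),rect(s.x[:2],L,W,H,s.x[2])])[1]
            print(n,k,cen.round(1),A,'pred',round(pa),best.x[:2].round(1),np.degrees(best.x[2])%180,best.cost)
    for k,p in {'pl':{'top':(223,229),'side':(282,230)},'ps':{'top':(177,174),'side':(203,243)}}.items():
        cen,A,_=comp(redm,p[n]); print(n,k,cen.round(2),A,[unproj(n,cen,z)[:2].round(1) for z in (18,22,26)])
    hsv=cv2.cvtColor(im,cv2.COLOR_BGR2HSV)
E
```

```text
top lid_round [255.2 172.6] 1211.0 pred A 1309 [641.5  14.3]
top lid_obl [106.3 215.1] 1016.0 pred 1080 [514.1 410.7] 0.0 2.749034292363774
top st_round [339.6 186.7] 1171.0 pred A 1236 [ 609.5 -216.5]
top st_obl [409.8 222.7] 930.0 pred 991 [ 516.3 -406.9] 0.04596169605853103 0.6791760544051153
top pl [222.57 228.57] 118.0 [array([486.5,  97.4]), array([486.2,  97.2]), array([486.,  97.])]
top ps [176.42 174.06] 31.0 [array([630.3, 227.2]), array([629.6, 226.5]), array([628.9, 225.9])]
side lid_round [246.3 188.5] 974.0 pred A 1133 [643.8  13.4]
side lid_obl [196.9 325.7] 1618.0 pred 1786 [515.6 408.5] 0.0 20.570002641968617
side st_round [296.7 145. ] 637.0 pred A 806 [ 612.6 -217.5]
side st_obl [351.3 120.1] 434.0 pred 576 [ 520.5 -409.2] 0.0 1.0665794337863344
side pl [281.64 227.89] 97.0 [array([489.8,  93.3]), array([488.2,  96.2]), array([486.7,  99.2])]
side ps [202.58 241.5 ] 26.0 [array([633. , 226.3]), array([630.8, 228.7]), array([628.5, 231.1])]
```

```bash
cat > fit.py <<'E'
from meas import *
# silhouette fit on soft foreground: maximise contrast between model silhouette interior & thin ring outside
def rend(n,P,s=8):
    pass
def score(n,im,polys,band=1.5):
    """mean gradient across outline, lab distance inside vs outside, polys: Nx2 outline"""
    h=cv2.convexHull(polys.astype(np.float32))[:,0]
    seg=np.roll(h,-1,0)-h;L=np.hypot(*seg.T)
    pts=[];nr=[]
    for a,d,l in zip(h,seg,L):
        if l<1e-6: continue
        k=max(1,int(l*2));t=(np.arange(k)+.5)/k
        pts.append(a+t[:,None]*d);nn=np.array([d[1],-d[0]])/l;nr.append(np.repeat(nn[None],k,0))
    pts=np.vstack(pts);nr=np.vstack(nr);ctr=h.mean(0)
    sg=np.sign(((pts-ctr)*nr).sum(1))[:,None];nr=nr*sg
    def smp(q):return cv2.remap(im,q[:,0].astype(np.float32)[None],q[:,1].astype(np.float32)[None],cv2.INTER_LINEAR)[0]
    return np.abs(smp(pts+nr*band/2)-smp(pts-nr*band/2)).sum(-1).mean()
def fit(n,im,shape,x0,ranges,steps):
    im=cv2.GaussianBlur(im.astype(np.float32),(0,0),0.7)
    f=lambda p:-score(n,im,proj(n,shape(p)))
    best=None
    from itertools import product
    for g in product(*[np.arange(-r,r+1e-9,s) for r,s in zip(ranges,steps)]):
        v=f(np.array(x0)+g)
        if best is None or v<best[0]:best=(v,np.array(x0)+g)
    s=minimize(f,best[1],method='Nelder-Mead',options=dict(initial_simplex=np.vstack([best[1]]+[best[1]+np.eye(len(x0))[i]*steps[i]*.6 for i in range(len(x0))]),xatol=.05,fatol=1e-3))
    return s.x,-s.fun
cyl=lambda r,h,z0=0:(lambda p:np.r_[circ(p,r,z0),circ(p,r,h)])
disc=lambda r,h:(lambda p:circ(p,r,h))
box=lambda L,W,h,z0=0:(lambda p:np.r_[rect(p[:2],L,W,z0,np.radians(p[2])),rect(p[:2],L,W,h,np.radians(p[2]))])
OBJ={'lid_round':(cyl(55,20),disc(55,20),(642,14)),'st_round':(cyl(53,18),disc(53,18),(611,-217)),
'lid_pl':(cyl(32,22),disc(32,22),None),'lid_ps':(cyl(23,20),disc(23,20),None),
'pl':(cyl(31,18),disc(31,18),(487,97)),'ps':(cyl(22,16),disc(22,16),(630,227)),
'lid_obl':(box(104,66,24),None,(515,409,0)),'st_obl':(box(102,64,18),None,(518,-408,0))}
if __name__=="__main__":
    import sys
    tag=sys.argv[1]
    for n in("top","side"):
        im=cv2.imread(f"pics/{n}{tag}.png");vis=cv2.resize(im,None,fx=4,fy=4,interpolation=cv2.INTER_CUBIC);tiles=[]
        for k,(s,d,x0) in OBJ.items():
            if x0 is None: x0=tuple(unproj("top",(359,262) if k=='lid_pl' else (148,255.5),20)[:2])
            if len(x0)==2: x,v=fit(n,im,s,x0,(9,9),(1.5,1.5))
            else:
                b=[fit(n,im,s,(x0[0],x0[1],a),(6,6,10),(3,3,5)) for a in range(0,180,20)]
                x,v=max(b,key=lambda t:t[1])
            print(n,k,x.round(1),round(v,1))
            h=cv2.convexHull((proj(n,s(x)).astype(np.float32)+.5)*4-.5);cv2.polylines(vis,[h.round().astype(int)],True,(0,255,255),1)
            c=h[:,0].mean(0).astype(int);tl=vis[max(c[1]-90,0):c[1]+90,max(c[0]-95,0):c[0]+95];t=np.zeros((180,190,3),np.uint8);t[:tl.shape[0],:tl.shape[1]]=tl;tiles.append(t)
        cv2.imwrite(f"pics/fit_{n}{tag}.png",np.vstack([np.hstack(tiles[:4]),np.hstack(tiles[4:])]))
E
python3 fit.py 0
python3 -c "
import cv2,numpy as np
cv2.imwrite('pics/fit0.png',np.vstack([cv2.imread('pics/fit_%s0.png'%n)[:, :] for n in('top','side')])[:720,:760])"
```

```text
top lid_round [641.2  14.3] 107.5
top st_round [ 609.  -215.8] 96.6
top lid_pl [ 407.9 -267.8] 25.8
top lid_ps [411.7 295. ] 20.7
top pl [498.1  85.6] 22.1
top ps [622.6 216.2] 19.6Traceback (most recent call last):
  File "fit.py", line 44, in <module>
    b=[fit(n,im,s,(x0[0],x0[1],a),(6,6,10),(3,3,5)) for a in range(0,180,20)]
       ~~~^^^^^^^^^^^^^^^^^^^^^^^^^^^^^^^^^^^^^^^^^
  File "fit.py", line 24, in fit
    v=f(np.array(x0)+g)
  File "fit.py", line 20, in <lambda>
    f=lambda p:-score(n,im,proj(n,shape(p)))
                           ~~~~^^^^^^^^^^^^
  File "h.py", line 4, in proj
    c=camera_model(n);T=np.linalg.inv(c["pose"]);p=np.atleast_2d(P)@T[:3,:3].T+T[:3,3]
ValueError: time passes only in moves, steps and waits
[ WARN:0@0.015] global loadsave.cpp:275 findDecoder imread_('pics/fit_top0.png'): can't open/read file: check file path/integrity
Traceback (most recent call last):
TypeError: 'NoneType' object is not subscriptable
```

```bash
python3 - <<'E'
from bench import *
import pickle
pickle.dump({n:camera_model(n) for n in("top","side")},open("cam.pkl","wb"))
s=sense();print(s['time'])
E
sed -i 's/^from bench import \*/import pickle\n_C=pickle.load(open("cam.pkl","rb"))\ncm=lambda n:_C[n]/; s/camera_model(n)/cm(n)/' h.py
cat >> fit.py <<'E'
E
time python3 fit.py 0
python3 -c "
import cv2,numpy as np
cv2.imwrite('pics/fit0.png',np.vstack([cv2.imread('pics/fit_%s0.png'%n)[:, :] for n in('top','side')])[:720,:760])"
```

```text
0.1
top lid_round [641.2  14.3] 107.5
top st_round [ 609.  -215.8] 96.6
top lid_pl [ 407.9 -267.8] 25.8
top lid_ps [411.7 295. ] 20.7
top pl [498.1  85.6] 22.1
top ps [622.6 216.2] 19.6
top lid_obl [514.6 409.2 165.5] 107.3
top st_obl [ 516.1 -405.6    5.9] 107.0
side lid_round [643.6  15.2] 91.3
side st_round [ 613.9 -219.1] 88.0
side lid_pl [ 411.3 -269.3] 43.2
side lid_ps [412.6 296.2] 37.6
side pl [491.   91.8] 27.0
side ps [634.5 225. ] 24.7
side lid_obl [515.7 409.2 165.3] 104.2
side st_obl [ 519.5 -406.5    6.1] 107.0
real	0m11.012s
user	0m11.286s
sys	0m0.210s
```

View pics/fit_top0.png

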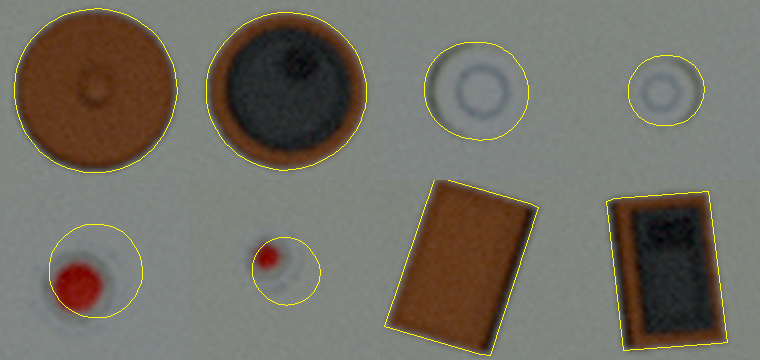

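View pics/fit_side0.png

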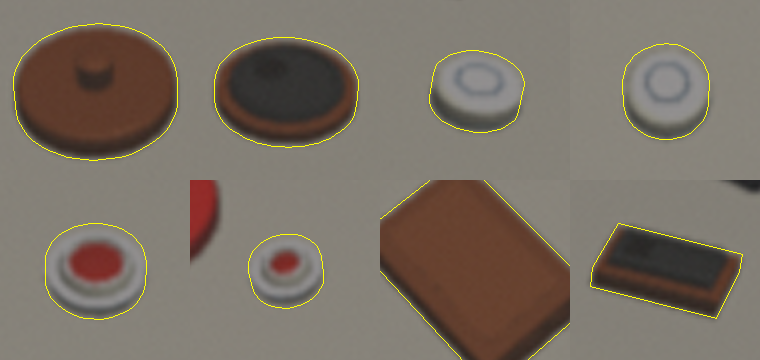

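Emit:
step_arm(
  plan=[
    {"az":7,"grip":8.5},
    {"az":7},
    {"tx":2,"ty":-2.4},
    {"tx":2,"ty":-2.4},
    {"tx":2,"ty":-2.4},
    {"tx":2,"ty":-2.4},
    {"tx":2,"ty":-2.4},
    {"tx":2,"ty":-2.4},
  ],
)

```text
invalid input
```

Emit:
step_arm(
  plan=[
    {"tx":2,"ty":-2.4,"tz":2},
    {"tx":2,"ty":-2.4,"tz":2},
    {"tx":2,"ty":-2.4,"tz":2},
    {"tx":2,"ty":-2.4,"tz":2},
    {"tx":2,"ty":-2.4,"tz":2},
    {"tx":2,"ty":-2.4,"tz":2},
    {"tx":2.4,"ty":-2.5,"tz":2},
    {},
  ],
)

```text
invalid input
```

Emit:
step_arm(
  plan=[
    {"grip":8.5,"tx":0,"ty":0,"tz":0,"ax":0,"ay":0,"az":7},
    {"grip":8.5,"tx":0,"ty":0,"tz":0,"ax":0,"ay":0,"az":7},
  ],
  newtons=30,
)

```text
time: 0.27
tool_pos: [145.4, -581.8, 230.6]
tcp_rot: [-179.9, 0.0, -0.3]
ft_force: [-0.2, 0.0, 0.4]
finger_gap: 85.2
```

Emit:
step_arm(
  plan=[
    {"grip":8.5,"tx":2,"ty":-2.4,"tz":0,"ax":0,"ay":0,"az":0},
    {"grip":8.5,"tx":2,"ty":-2.4,"tz":0,"ax":0,"ay":0,"az":0},
    {"grip":8.5,"tx":2,"ty":-2.4,"tz":0,"ax":0,"ay":0,"az":0},
    {"grip":8.5,"tx":2,"ty":-2.4,"tz":0,"ax":0,"ay":0,"az":0},
    {"grip":8.5,"tx":2,"ty":-2.4,"tz":0,"ax":0,"ay":0,"az":0},
    {"grip":8.5,"tx":2,"ty":-2.4,"tz":0,"ax":0,"ay":0,"az":0},
    {"grip":8.5,"tx":2,"ty":-2.4,"tz":0,"ax":0,"ay":0,"az":0},
    {"grip":8.5,"tx":2,"ty":-2.4,"tz":0,"ax":0,"ay":0,"az":0},
  ],
)

```text
time: 0.93
tool_pos: [305.9, -388.5, 230.9]
tcp_rot: [-180.0, 0.0, 0.0]
ft_force: [0.4, -0.7, -0.1]
finger_gap: 85.2
```

Emit:
step_arm(
  plan=[
    {"grip":8.5,"tx":2,"ty":-2.4,"tz":2,"ax":0,"ay":0,"az":0},
    {"grip":8.5,"tx":2,"ty":-2.4,"tz":2,"ax":0,"ay":0,"az":0},
    {"grip":8.5,"tx":2,"ty":-2.4,"tz":2,"ax":0,"ay":0,"az":0},
    {"grip":8.5,"tx":2,"ty":-2.4,"tz":2,"ax":0,"ay":0,"az":0},
    {"grip":8.5,"tx":2.4,"ty":-2.5,"tz":2,"ax":0,"ay":0,"az":0},
    {"grip":8.5,"tx":0,"ty":0,"tz":2,"ax":0,"ay":0,"az":0},
    {"grip":8.5,"tx":0,"ty":0,"tz":2,"ax":0,"ay":0,"az":0},
    {"grip":8.5,"tx":0,"ty":0,"tz":0,"ax":0,"ay":0,"az":0},
  ],
)

```text
time: 1.6
tool_pos: [407.0, -266.1, 86.5]
tcp_rot: [-179.7, 0.3, 0.1]
ft_force: [0.1, 1.0, -0.2]
finger_gap: 85.6
```

Emit:
step_arm(
  plan=[
    {"grip":8.5,"tx":0,"ty":0,"tz":2,"ax":0,"ay":0,"az":0},
    {"grip":8.5,"tx":0,"ty":0,"tz":2,"ax":0,"ay":0,"az":0},
    {"grip":8.5,"tx":0,"ty":0,"tz":1,"ax":0,"ay":0,"az":0},
    {"grip":8.5,"tx":0,"ty":0,"tz":0,"ax":0,"ay":0,"az":0},
    {"grip":8.5,"tx":0,"ty":0,"tz":0,"ax":0,"ay":0,"az":0},
  ],
)

```text
time: 2.02
tool_pos: [409.0, -269.1, 41.6]
tcp_rot: [-180.0, 0.0, -0.0]
ft_force: [0.6, -0.5, 0.8]
finger_gap: 85.1
```

```bash
python3 - <<'E'
from bench import *
import cv2
s=sense();print(s['tool_pos'],s['tcp_rot'],s['ft_force'])
im=[cv2.cvtColor(snapshot(n),cv2.COLOR_RGB2BGR) for n in("top","side")]
cv2.imwrite("pics/a1.png",cv2.resize(np.hstack([im[0][200:330,290:430],im[1][90:220,290:430]]) if 0 else __import__('numpy').hstack([im[0][200:330,290:430],im[1][90:220,290:430]]),None,fx=2.8,fy=2.8,interpolation=2))
E
```

```text
[ 408.97063902 -269.08910227   41.61364135] [-1.79964683e+02  4.23361694e-02 -7.07555564e-03] [ 0.62707475 -0.48902079  0.84529365]
```

View pics/a1.png

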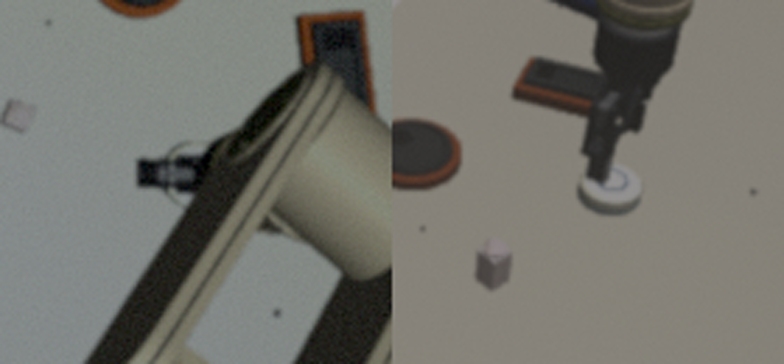

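Emit:
step_arm(
  plan=[
    {"grip":8.5,"tx":0,"ty":0,"tz":1.5,"ax":0,"ay":0,"az":0},
    {"grip":8.5,"tx":0,"ty":0,"tz":1.3,"ax":0,"ay":0,"az":0},
    {"grip":8.5,"tx":0,"ty":0,"tz":0.7,"ax":0,"ay":0,"az":0},
    {"grip":8.5,"tx":0,"ty":0,"tz":0.4,"ax":0,"ay":0,"az":0},
    {"grip":7.0,"tx":0,"ty":0,"tz":0,"ax":0,"ay":0,"az":0},
    {"grip":6.0,"tx":0,"ty":0,"tz":0,"ax":0,"ay":0,"az":0},
    {"grip":6.0,"tx":0,"ty":0,"tz":0,"ax":0,"ay":0,"az":0},
    {"grip":6.0,"tx":0,"ty":0,"tz":0,"ax":0,"ay":0,"az":0},
  ],
  newtons=25,
)

```text
time: 2.78
tool_pos: [409.9, -269.5, 3.6]
tcp_rot: [180.0, -0.1, 0.0]
ft_force: [-2.4, 1.7, 6.2]
finger_gap: 62.4
```

Emit:
step_arm(
  plan=[
    {"grip":7.8,"tx":0,"ty":0,"tz":0,"ax":0,"ay":0,"az":0},
    {"grip":7.8,"tx":0,"ty":0,"tz":0,"ax":0,"ay":0,"az":0},
    {"grip":7.8,"tx":0,"ty":0,"tz":0,"ax":0,"ay":0,"az":-7},
    {"grip":7.8,"tx":0,"ty":0,"tz":0,"ax":0,"ay":0,"az":-7},
    {"grip":7.8,"tx":0,"ty":0,"tz":0,"ax":0,"ay":0,"az":-7},
    {"grip":7.8,"tx":0,"ty":0,"tz":0,"ax":0,"ay":0,"az":-7},
    {"grip":7.8,"tx":0,"ty":0,"tz":0,"ax":0,"ay":0,"az":-7},
    {"grip":7.8,"tx":0,"ty":0,"tz":0,"ax":0,"ay":0,"az":-7},
  ],
)

```text
time: 3.45
tool_pos: [409.4, -269.1, 2.4]
tcp_rot: [180.0, -0.0, 42.4]
ft_force: [0.3, -0.5, 0.1]
finger_gap: 78.1
```

Emit:
step_arm(
  plan=[
    {"grip":7.8,"tx":0,"ty":0,"tz":0,"ax":0,"ay":0,"az":-7},
    {"grip":7.8,"tx":0,"ty":0,"tz":0,"ax":0,"ay":0,"az":-7},
    {"grip":7.8,"tx":0,"ty":0,"tz":0,"ax":0,"ay":0,"az":-7},
    {"grip":7.8,"tx":0,"ty":0,"tz":0,"ax":0,"ay":0,"az":-7},
    {"grip":7.8,"tx":0,"ty":0,"tz":0,"ax":0,"ay":0,"az":-7},
    {"grip":7.8,"tx":0,"ty":0,"tz":0,"ax":0,"ay":0,"az":-7},
    {"grip":7.8,"tx":0,"ty":0,"tz":0,"ax":0,"ay":0,"az":-6},
    {"grip":7.0,"tx":0,"ty":0,"tz":0,"ax":0,"ay":0,"az":0},
  ],
)

```text
time: 4.12
tool_pos: [409.4, -269.1, 2.4]
tcp_rot: [180.0, 0.0, 90.3]
ft_force: [0.2, -0.5, -0.4]
finger_gap: 70.3
```

Emit:
step_arm(
  plan=[
    {"grip":6.0,"tx":0,"ty":0,"tz":0,"ax":0,"ay":0,"az":0},
    {"grip":6.0,"tx":0,"ty":0,"tz":0,"ax":0,"ay":0,"az":0},
    {"grip":6.0,"tx":0,"ty":0,"tz":0,"ax":0,"ay":0,"az":0},
    {"grip":6.0,"tx":0,"ty":0,"tz":0,"ax":0,"ay":0,"az":0},
    {"grip":6.0,"tx":0,"ty":0,"tz":0,"ax":0,"ay":0,"az":0},
    {"grip":6.0,"tx":0,"ty":0,"tz":-0.5,"ax":0,"ay":0,"az":0},
    {"grip":6.0,"tx":0,"ty":0,"tz":-0.8,"ax":0,"ay":0,"az":0},
    {"grip":6.0,"tx":0,"ty":0,"tz":-0.8,"ax":0,"ay":0,"az":0},
  ],
)

```text
time: 4.78
tool_pos: [409.0, -268.7, 23.6]
tcp_rot: [-180.0, -0.0, 90.0]
ft_force: [-0.0, -1.2, -1.0]
finger_gap: 61.1
```

Emit:
step_arm(
  plan=[
    {"grip":5.5,"tx":0,"ty":0,"tz":-1.5,"ax":0,"ay":0,"az":0},
    {"grip":5.5,"tx":0,"ty":0,"tz":-1.5,"ax":0,"ay":0,"az":0},
    {"grip":5.5,"tx":0,"ty":0,"tz":0,"ax":0,"ay":0,"az":0},
  ],
)

```text
time: 5.03
tool_pos: [411.3, -270.6, 57.1]
tcp_rot: [179.7, 0.2, 90.0]
ft_force: [0.4, 0.1, -0.3]
finger_gap: 61.1
```

```bash
cat > shot.py <<'E'
import sys,cv2,numpy as np
from bench import *
name=sys.argv[1]
im={n:cv2.cvtColor(snapshot(n),cv2.COLOR_RGB2BGR) for n in("top","side")}
s=sense();print(s['time'],s['tool_pos'].round(1),s['tcp_rot'].round(1),s['ft_force'].round(1),round(s['finger_gap'],1))
for n in im: cv2.imwrite(f"pics/{n}{name}.png",im[n])
if len(sys.argv)>2:
    from h import proj
    a=[float(v) for v in sys.argv[2:5]];t=[]
    for n in im:
        u,v=proj(n,a)[0].astype(int);u=min(max(u,48),463);v=min(max(v,48),335)
        t.append(cv2.resize(im[n][v-48:v+48,u-48:u+48],(384,384),interpolation=cv2.INTER_CUBIC))
    cv2.imwrite(f"pics/c{name}.png",np.hstack(t))
E
python3 shot.py 2 409 -269 40
```

```text
5.1333 [ 410.  -269.6   54.2] [1.799e+02 1.000e-01 9.000e+01] [ 0.3 -1.1 -0.6] 61.4
```

View pics/c2.png

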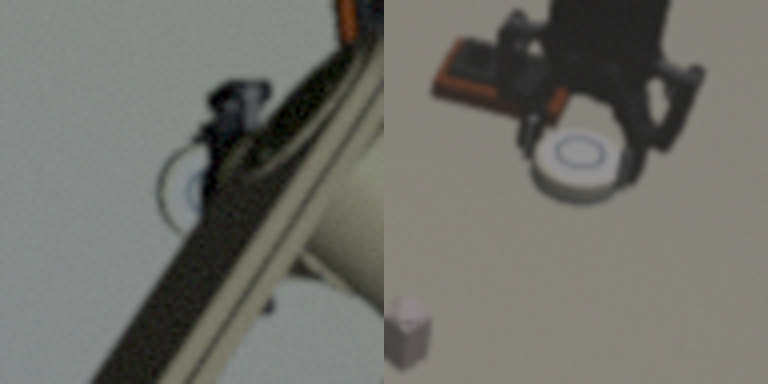

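```bash
python3 - <<'E'
from fit import *
im=cv2.imread("pics/side2.png")
for z in(49,52,55):
    print(z,fit("side",im,cyl(32,z+22,z),(410,-269),(8,8),(2,2)))
E
```

```text
49 (array([ 415.37104931, -275.74175053]), np.float64(69.02658081054688))
52 (array([ 414.37768169, -272.23881363]), np.float64(68.60560607910156))
55 (array([ 413.35790434, -268.87064843]), np.float64(68.22019958496094))
```

Emit:
step_arm(
  plan=[
    {"grip":5.5,"tx":0,"ty":0,"tz":-2,"ax":0,"ay":0,"az":0},
    {"grip":5.5,"tx":0,"ty":0,"tz":-2,"ax":0,"ay":0,"az":0},
    {"grip":5.5,"tx":1,"ty":0.2,"tz":-2,"ax":0,"ay":0,"az":0},
    {"grip":5.5,"tx":2,"ty":0.4,"tz":0,"ax":0,"ay":0,"az":0},
    {"grip":5.5,"tx":3,"ty":0.6,"tz":0,"ax":0,"ay":0,"az":0},
    {"grip":5.5,"tx":3,"ty":0.6,"tz":0,"ax":0,"ay":0,"az":0},
    {"grip":5.5,"tx":3,"ty":0.6,"tz":0,"ax":0,"ay":0,"az":0},
    {"grip":5.5,"tx":3,"ty":0.6,"tz":0,"ax":0,"ay":0,"az":0},
  ],
)

```text
time: 5.8
tool_pos: [438.6, -117.5, 112.1]
tcp_rot: [-179.9, -0.0, 90.0]
ft_force: [0.9, -0.5, -1.1]
finger_gap: 61.4
```

Emit:
step_arm(
  plan=[
    {"grip":5.5,"tx":3,"ty":0.6,"tz":0,"ax":0,"ay":0,"az":0},
    {"grip":5.5,"tx":3,"ty":0.6,"tz":0,"ax":0,"ay":0,"az":0},
    {"grip":5.5,"tx":3,"ty":0.6,"tz":0,"ax":0,"ay":0,"az":0},
    {"grip":5.5,"tx":3,"ty":0.6,"tz":0,"ax":0,"ay":0,"az":0},
    {"grip":5.5,"tx":3,"ty":0.6,"tz":0,"ax":0,"ay":0,"az":0},
    {"grip":5.5,"tx":3,"ty":0.6,"tz":0,"ax":0,"ay":0,"az":0},
    {"grip":5.5,"tx":2,"ty":0.6,"tz":0,"ax":0,"ay":0,"az":0},
    {"grip":5.5,"tx":1,"ty":0.2,"tz":0,"ax":0,"ay":0,"az":0},
  ],
)

```text
time: 6.47
tool_pos: [482.8, 93.5, 112.2]
tcp_rot: [-179.9, -0.0, 90.1]
ft_force: [0.7, 0.1, -0.9]
finger_gap: 61.5
```

Emit:
step_arm(
  plan=[
    {"grip":5.5,"tx":0,"ty":0,"tz":0,"ax":0,"ay":0,"az":0},
    {"grip":5.5,"tx":0,"ty":0,"tz":0,"ax":0,"ay":0,"az":0},
  ],
)

```text
time: 6.63
tool_pos: [482.5, 90.8, 112.4]
tcp_rot: [-179.9, 0.0, 90.1]
ft_force: [-0.5, -0.7, -0.6]
finger_gap: 61.3
```

Emit:
step_arm(
  plan=[
    {"grip":5.5,"tx":0.55,"ty":0.4,"tz":1,"ax":0,"ay":0,"az":0},
    {"grip":5.5,"tx":0,"ty":0,"tz":2,"ax":0,"ay":0,"az":0},
    {"grip":5.5,"tx":0,"ty":0,"tz":2,"ax":0,"ay":0,"az":0},
    {"grip":5.5,"tx":0,"ty":0,"tz":1.5,"ax":0,"ay":0,"az":0},
    {"grip":5.5,"tx":0,"ty":0,"tz":0.5,"ax":0,"ay":0,"az":0},
    {"grip":5.5,"tx":0,"ty":0,"tz":0,"ax":0,"ay":0,"az":0},
    {"grip":5.5,"tx":0,"ty":0,"tz":0,"ax":0,"ay":0,"az":0},
    {"grip":5.5,"tx":0,"ty":0,"tz":0,"ax":0,"ay":0,"az":0},
  ],
)

```text
time: 7.3
tool_pos: [488.1, 96.1, 44.5]
tcp_rot: [179.9, -0.0, 90.0]
ft_force: [-0.9, 0.6, -1.2]
finger_gap: 61.3
```

```bash
python3 shot.py 3 487 96 35
```

```text
7.4 [488.2  96.4  44.6] [179.9  -0.   90. ] [-0.5 -0.4 -0.9] 61.5
```

View pics/c3.png

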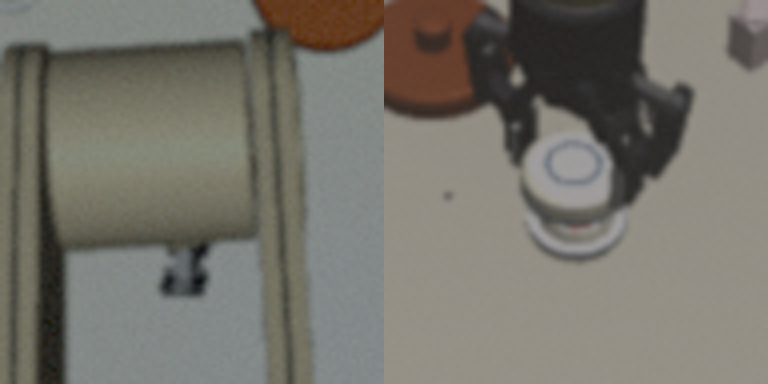

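```bash
python3 - <<'E'
from fit import *
im=cv2.imread("pics/side3.png")
for z in(40,42,44):
    print(z,fit("side",im,cyl(32,z+22,z),(490,94),(9,9),(1.5,1.5)))
c=proj("side",unproj("side",(0,0),0))
r=cv2.imread("pics/side0.png")
for s in range(3):
  print(fit("side",r,cyl(31,18),(490,94),(6+s,6+s),(1.5,1.5)))
for D,z in((62,18),):
  print('ledge',fit("side",r,disc(31,18),(490,94),(6,6),(1.5,1.5)))
print('lip',fit("side",r,disc(23.5,26),(490,94),(6,6),(1.5,1.5)))
print('lip top',fit("top",cv2.imread("pics/top0.png"),disc(23.5,26),(486,97),(5,5),(1,1)))
print('lip top small',fit("top",cv2.imread("pics/top0.png"),disc(15.5,23),(630,227),(5,5),(1,1)))
E
```

```text
40 (array([503.91197692,  91.17529706]), np.float64(67.43382263183594))
42 (array([503.06986338,  92.63094798]), np.float64(67.26749420166016))
44 (array([502.5459331 ,  94.06448753]), np.float64(67.00592803955078))
(array([491.03769386,  91.82788581]), np.float64(27.0372257232666))
(array([490.90295591,  91.74923998]), np.float64(27.029048919677734))
(array([491.02362516,  91.70136179]), np.float64(27.04400634765625))
ledge (array([488.55532582,  95.82673222]), np.float64(36.29045486450195))
lip (array([484.98678487, 102.48476114]), np.float64(55.292442321777344))
lip top (array([491.82797318, 102.35192642]), np.float64(37.574913024902344))
lip top small (array([627.88620625, 226.30756569]), np.float64(35.173519134521484))
```

```bash
python3 - <<'E'
from fit import *
u,v=proj("side",[487,96,35])[0].astype(int);print(u,v)
im=cv2.imread("pics/side3.png")
roi=im[v-20:v+2,u-14:u+16].astype(int)
d=roi[...,0]-roi[...,2]  # blue minus red
m=d-np.median(d)
ys,xs=np.nonzero(m>8)
print(len(xs)); 
e=cv2.fitEllipse(np.c_[xs+u-14,ys+v-20].astype(np.float32)) ;print(e)
c=e[0]
for z in(62,64,66):print(z,unproj("side",c,z)[:2].round(1))
im0=cv2.imread("pics/side0.png")
for s,nm in (((368,155),'lpl'),((268,305),'lps')):
  for n,p in(("side",s),("top",(360,262) if nm=='lpl' else (147,255))):
    q=cv2.imread(f"pics/{n}0.png");u,v=p;roi=q[v-9:v+9,u-11:u+11].astype(int);d=roi[...,0]-roi[...,2];m=d-np.median(d);ys,xs=np.nonzero(m>7)
    e=cv2.fitEllipse(np.c_[xs+u-11,ys+v-9].astype(np.float32));print(nm,n,len(xs),e[:2],unproj(n,e[0],22 if nm=='lpl' else 20)[:2].round(1))
E
```

```text
282 224
48
((280.980224609375, 216.28146362304688), (9.903984069824219, 13.235174179077148), 90.45771789550781)
62 [491.4  95.2]
64 [490.5  96.7]
66 [489.7  98.3]
lpl side 43 ((367.87786865234375, 153.69570922851562), (7.339227676391602, 11.575753211975098)) [ 410.6 -269.4]
lpl top 38 ((360.3498840332031, 262.22607421875), (11.948686599731445, 12.258185386657715)) [ 407.3 -269.3]
lps side 41 ((267.04840087890625, 304.5245666503906), (9.5095796585083, 10.342647552490234)) [411.8 296.2]
lps top 40 ((146.02560424804688, 255.29782104492188), (8.50725269317627, 8.951041221618652)) [410.6 296.5]
```

Emit:
step_arm(
  plan=[
    {"grip":5.5,"tx":0,"ty":-0.2,"tz":0.6,"ax":0,"ay":0,"az":0},
    {"grip":5.5,"tx":0,"ty":0,"tz":0.6,"ax":0,"ay":0,"az":0},
    {"grip":5.5,"tx":0,"ty":0,"tz":0.2,"ax":0,"ay":0,"az":0},
    {"grip":5.5,"tx":0,"ty":0,"tz":0.2,"ax":0,"ay":0,"az":0},
    {"grip":5.5,"tx":0,"ty":0,"tz":0.2,"ax":0,"ay":0,"az":0},
    {"grip":5.5,"tx":0,"ty":0,"tz":0.2,"ax":0,"ay":0,"az":0},
    {"grip":5.5,"tx":0,"ty":0,"tz":0,"ax":0,"ay":0,"az":0},
    {"grip":5.5,"tx":0,"ty":0,"tz":0,"ax":0,"ay":0,"az":0},
  ],
)

```text
time: 8.07
tool_pos: [485.1, 96.6, 23.2]
tcp_rot: [-180.0, 0.0, 90.0]
ft_force: [0.1, -0.4, -1.0]
finger_gap: 61.6
```

Emit:
step_arm(
  plan=[
    {"grip":5.5,"tx":0,"ty":0,"tz":0.1,"ax":0,"ay":0,"az":0},
    {"grip":5.5,"tx":0,"ty":0,"tz":0.1,"ax":0,"ay":0,"az":0},
    {"grip":5.5,"tx":0,"ty":0,"tz":0.1,"ax":0,"ay":0,"az":0},
    {"grip":5.5,"tx":0,"ty":0,"tz":0,"ax":0,"ay":0,"az":0},
    {"grip":5.5,"tx":0,"ty":0,"tz":0,"ax":0,"ay":0,"az":0},
  ],
)

```text
time: 8.48
tool_pos: [485.4, 96.6, 20.8]
tcp_rot: [180.0, -0.0, 90.0]
ft_force: [-3.0, -0.5, 4.6]
finger_gap: 61.6
```

Contact at the expected ledge height, so I'll release.

Emit:
step_arm(
  plan=[
    {"grip":6.6,"tx":0,"ty":0,"tz":0,"ax":0,"ay":0,"az":0},
    {"grip":7.4,"tx":0,"ty":0,"tz":0,"ax":0,"ay":0,"az":0},
    {"grip":8.4,"tx":0,"ty":0,"tz":0,"ax":0,"ay":0,"az":0},
    {"grip":8.4,"tx":0,"ty":0,"tz":-1.5,"ax":0,"ay":0,"az":0},
    {"grip":8.4,"tx":0,"ty":0,"tz":-2.5,"ax":0,"ay":0,"az":0},
    {"grip":8.4,"tx":0,"ty":0,"tz":-2.5,"ax":0,"ay":0,"az":0},
    {"grip":8.4,"tx":0,"ty":0,"tz":-2.5,"ax":0,"ay":0,"az":0},
    {"grip":8.4,"tx":0,"ty":0,"tz":-1,"ax":0,"ay":0,"az":0},
  ],
)

```text
time: 9.15
tool_pos: [487.1, 96.7, 124.0]
tcp_rot: [179.7, -0.0, 90.0]
ft_force: [1.0, 0.7, 0.7]
finger_gap: 84.4
```

```bash
python3 shot.py 4 486 96 25
```

```text
9.25 [487.   96.7 122.6] [179.7  -0.   90. ] [ 0.5  0.  -0.4] 84.0
```

View pics/c4.png

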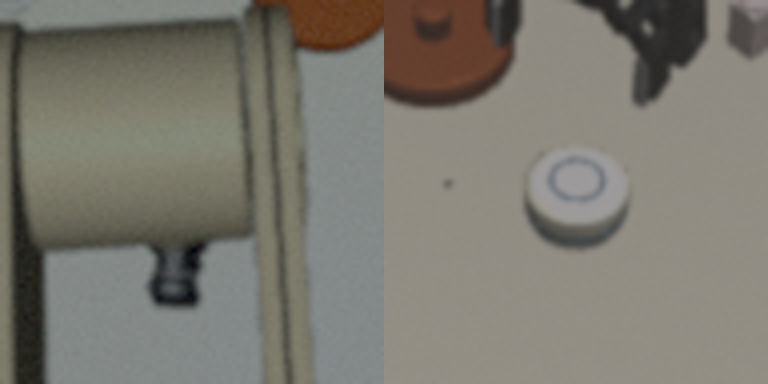

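Emit:
step_arm(
  plan=[
    {"grip":7.5,"tx":1.5,"ty":-0.5,"tz":0,"ax":0,"ay":0,"az":0},
    {"grip":7.5,"tx":3,"ty":-1.2,"tz":0,"ax":0,"ay":0,"az":0},
    {"grip":7.5,"tx":3,"ty":-1.2,"tz":0,"ax":0,"ay":0,"az":0},
    {"grip":7.5,"tx":3,"ty":-1.2,"tz":0,"ax":0,"ay":0,"az":0},
    {"grip":7.5,"tx":3,"ty":-1.2,"tz":1,"ax":0,"ay":0,"az":0},
    {"grip":7.5,"tx":3,"ty":-1.2,"tz":2,"ax":0,"ay":0,"az":0},
    {"grip":7.5,"tx":2,"ty":-0.8,"tz":2,"ax":0,"ay":0,"az":0},
    {"grip":7.5,"tx":1.4,"ty":-0.3,"tz":2,"ax":0,"ay":0,"az":0},
  ],
)

```text
time: 9.92
tool_pos: [406.5, 296.9, 47.4]
tcp_rot: [-179.9, 0.0, 90.1]
ft_force: [-0.2, -0.3, -0.3]
finger_gap: 75.3
```

Emit:
step_arm(
  plan=[
    {"grip":7.5,"tx":0,"ty":0,"tz":1,"ax":0,"ay":0,"az":0},
    {"grip":7.5,"tx":0,"ty":0,"tz":0,"ax":0,"ay":0,"az":0},
    {"grip":7.5,"tx":0,"ty":0,"tz":0,"ax":0,"ay":0,"az":0},
    {"grip":7.5,"tx":0,"ty":0,"tz":0,"ax":0,"ay":0,"az":0},
  ],
)

```text
time: 10.25
tool_pos: [409.7, 294.8, 40.6]
tcp_rot: [180.0, 0.0, 90.0]
ft_force: [0.2, -0.3, 0.1]
finger_gap: 74.5
```

Down 38 mm with dy +1, grip, then turn and grip again.

Emit:
step_arm(
  plan=[
    {"grip":7.0,"tx":0.1,"ty":0,"tz":1.5,"ax":0,"ay":0,"az":0},
    {"grip":7.0,"tx":0,"ty":0,"tz":1.2,"ax":0,"ay":0,"az":0},
    {"grip":7.0,"tx":0,"ty":0,"tz":0.7,"ax":0,"ay":0,"az":0},
    {"grip":7.0,"tx":0,"ty":0,"tz":0.4,"ax":0,"ay":0,"az":0},
    {"grip":5.5,"tx":0,"ty":0,"tz":0,"ax":0,"ay":0,"az":0},
    {"grip":4.2,"tx":0,"ty":0,"tz":0,"ax":0,"ay":0,"az":0},
    {"grip":4.2,"tx":0,"ty":0,"tz":0,"ax":0,"ay":0,"az":0},
    {"grip":4.2,"tx":0,"ty":0,"tz":0,"ax":0,"ay":0,"az":0},
  ],
  newtons=20,
)

```text
time: 10.92
tool_pos: [409.5, 296.8, 2.9]
tcp_rot: [179.9, -0.0, 90.0]
ft_force: [-0.2, -0.1, -0.2]
finger_gap: 44.6
```

Emit:
step_arm(
  plan=[
    {"grip":6.2,"tx":0,"ty":0,"tz":0,"ax":0,"ay":0,"az":0},
    {"grip":6.2,"tx":0,"ty":0,"tz":0,"ax":0,"ay":0,"az":0},
    {"grip":6.2,"tx":0,"ty":0,"tz":0,"ax":0,"ay":0,"az":-7},
    {"grip":6.2,"tx":0,"ty":0,"tz":0,"ax":0,"ay":0,"az":-7},
    {"grip":6.2,"tx":0,"ty":0,"tz":0,"ax":0,"ay":0,"az":-7},
    {"grip":6.2,"tx":0,"ty":0,"tz":0,"ax":0,"ay":0,"az":-7},
    {"grip":6.2,"tx":0,"ty":0,"tz":0,"ax":0,"ay":0,"az":-7},
    {"grip":6.2,"tx":0,"ty":0,"tz":0,"ax":0,"ay":0,"az":-7},
  ],
)

```text
time: 11.58
tool_pos: [409.1, 296.6, 2.5]
tcp_rot: [180.0, 0.0, 132.4]
ft_force: [0.2, 1.0, 0.8]
finger_gap: 62.2
```

Emit:
step_arm(
  plan=[
    {"grip":6.2,"tx":0,"ty":0,"tz":0,"ax":0,"ay":0,"az":-7},
    {"grip":6.2,"tx":0,"ty":0,"tz":0,"ax":0,"ay":0,"az":-7},
    {"grip":6.2,"tx":0,"ty":0,"tz":0,"ax":0,"ay":0,"az":-7},
    {"grip":6.2,"tx":0,"ty":0,"tz":0,"ax":0,"ay":0,"az":-7},
    {"grip":6.2,"tx":0,"ty":0,"tz":0,"ax":0,"ay":0,"az":-7},
    {"grip":6.2,"tx":0,"ty":0,"tz":0,"ax":0,"ay":0,"az":-7},
    {"grip":6.2,"tx":0,"ty":0,"tz":0,"ax":0,"ay":0,"az":-6},
    {"grip":5.5,"tx":0,"ty":0,"tz":0,"ax":0,"ay":0,"az":0},
  ],
)

```text
time: 12.25
tool_pos: [409.1, 296.6, 2.5]
tcp_rot: [180.0, 0.0, -179.7]
ft_force: [1.1, 0.2, 0.4]
finger_gap: 55.1
```

Emit:
step_arm(
  plan=[
    {"grip":4.2,"tx":0,"ty":0,"tz":0,"ax":0,"ay":0,"az":0},
    {"grip":4.2,"tx":0,"ty":0,"tz":0,"ax":0,"ay":0,"az":0},
    {"grip":4.2,"tx":0,"ty":0,"tz":0,"ax":0,"ay":0,"az":0},
    {"grip":4.2,"tx":0,"ty":0,"tz":0,"ax":0,"ay":0,"az":0},
    {"grip":4.0,"tx":0,"ty":0,"tz":0,"ax":0,"ay":0,"az":0},
  ],
)

```text
time: 12.67
tool_pos: [409.2, 296.7, 2.7]
tcp_rot: [180.0, 0.0, 179.9]
ft_force: [-2.6, -1.8, 5.0]
finger_gap: 44.8
```

Emit:
step_arm(
  plan=[
    {"grip":4.0,"tx":0,"ty":0,"tz":-1,"ax":0,"ay":0,"az":0},
    {"grip":4.0,"tx":0,"ty":0,"tz":-2,"ax":0,"ay":0,"az":0},
    {"grip":4.0,"tx":0,"ty":0,"tz":-2,"ax":0,"ay":0,"az":0},
    {"grip":4.0,"tx":-1,"ty":-0.5,"tz":-1,"ax":0,"ay":0,"az":0},
    {"grip":4.0,"tx":-2,"ty":-0.8,"tz":0,"ax":0,"ay":0,"az":0},
    {"grip":4.0,"tx":-3,"ty":-0.9,"tz":0,"ax":0,"ay":0,"az":0},
    {"grip":4.0,"tx":-3,"ty":-0.9,"tz":0,"ax":0,"ay":0,"az":0},
    {"grip":4.0,"tx":-3,"ty":-0.9,"tz":0,"ax":0,"ay":0,"az":0},
  ],
)

```text
time: 13.33
tool_pos: [530.9, 255.7, 62.6]
tcp_rot: [180.0, 0.0, 180.0]
ft_force: [0.3, 1.0, -0.7]
finger_gap: 44.9
```

Emit:
step_arm(
  plan=[
    {"grip":4.0,"tx":-3,"ty":-0.9,"tz":0,"ax":0,"ay":0,"az":0},
    {"grip":4.0,"tx":-3,"ty":-0.9,"tz":0,"ax":0,"ay":0,"az":0},
    {"grip":4.0,"tx":-2,"ty":-0.8,"tz":0,"ax":0,"ay":0,"az":0},
    {"grip":4.0,"tx":-2,"ty":-0.4,"tz":0,"ax":0,"ay":0,"az":0},
    {"grip":4.0,"tx":0,"ty":0,"tz":0,"ax":0,"ay":0,"az":0},
    {"grip":4.0,"tx":0,"ty":0,"tz":0,"ax":0,"ay":0,"az":0},
    {"grip":4.0,"tx":0,"ty":0,"tz":0,"ax":0,"ay":0,"az":0},
    {"grip":4.0,"tx":0,"ty":0,"tz":0,"ax":0,"ay":0,"az":0},
  ],
)

```text
time: 14.0
tool_pos: [628.1, 226.8, 62.0]
tcp_rot: [-180.0, -0.1, -180.0]
ft_force: [0.3, -0.5, -1.4]
finger_gap: 45.3
```

Emit:
step_arm(
  plan=[
    {"grip":4.0,"tx":-0.15,"ty":0,"tz":1,"ax":0,"ay":0,"az":0},
    {"grip":4.0,"tx":0,"ty":0,"tz":1,"ax":0,"ay":0,"az":0},
    {"grip":4.0,"tx":0,"ty":0,"tz":0.5,"ax":0,"ay":0,"az":0},
    {"grip":4.0,"tx":0,"ty":0,"tz":0,"ax":0,"ay":0,"az":0},
    {"grip":4.0,"tx":0,"ty":0,"tz":0,"ax":0,"ay":0,"az":0},
    {"grip":4.0,"tx":0,"ty":0,"tz":0,"ax":0,"ay":0,"az":0},
  ],
)

```text
time: 14.5
tool_pos: [630.5, 226.7, 37.3]
tcp_rot: [-180.0, -0.0, -180.0]
ft_force: [0.8, 0.2, -1.0]
finger_gap: 45.0
```

```bash
python3 shot.py 5 630 227 30; cat > ring.py <<'E'
from fit import *
def ring(f,n,P,ru=11,rv=9,th=8):
    q=cv2.imread(f);u,v=proj(n,P)[0].round().astype(int)
    roi=q[v-rv:v+rv,u-ru:u+ru].astype(int);d=roi[...,0]-roi[...,2];m=d-np.median(d);ys,xs=np.nonzero(m>th)
    e=cv2.fitEllipse(np.c_[xs+u-ru,ys+v-rv].astype(np.float32));return len(xs),e
E
python3 - <<'E'
from ring import *
k,e=ring("pics/side4.png","side",[486,96,40]);print('pl on box (TCP 485.4,96.6)',k,e,unproj("side",e[0],40))
k,e=ring("pics/side5.png","side",[631,227,54]);print('ps held',k,e,unproj("side",e[0],54))
E
```

```text
14.6 [631.  226.7  37.9] [ 1.8e+02  1.0e-01 -1.8e+02] [-1.4 -0.1  0.1] 45.4
pl on box (TCP 485.4,96.6) 45 ((281.8157653808594, 223.39918518066406), (9.926679611206055, 13.06287956237793), 90.99382019042969) [487.63121738  97.03021278  40.        ]
ps held 21 ((199.8107147216797, 232.45912170410156), (7.215402603149414, 11.206789016723633), 80.23299407958984) [634.36931424 229.03279678  54.        ]
```

View pics/c5.png

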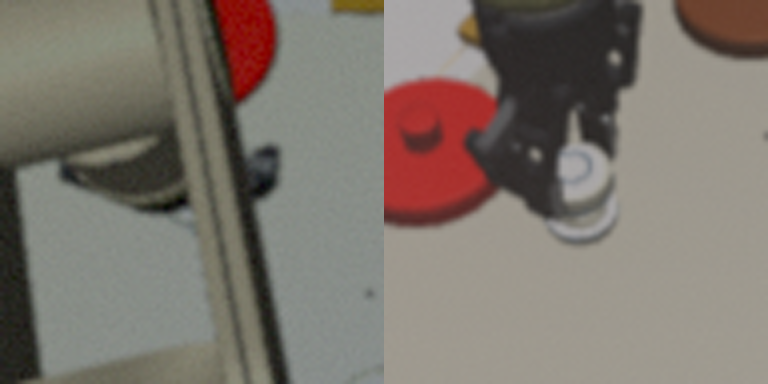

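Emit:
step_arm(
  plan=[
    {"grip":4.0,"tx":0.12,"ty":0.04,"tz":0.5,"ax":0,"ay":0,"az":0},
    {"grip":4.0,"tx":0,"ty":0,"tz":0.4,"ax":0,"ay":0,"az":0},
    {"grip":4.0,"tx":0,"ty":0,"tz":0.2,"ax":0,"ay":0,"az":0},
    {"grip":4.0,"tx":0,"ty":0,"tz":0.2,"ax":0,"ay":0,"az":0},
    {"grip":4.0,"tx":0,"ty":0,"tz":0.2,"ax":0,"ay":0,"az":0},
    {"grip":4.0,"tx":0,"ty":0,"tz":0.1,"ax":0,"ay":0,"az":0},
    {"grip":4.0,"tx":0,"ty":0,"tz":0,"ax":0,"ay":0,"az":0},
    {"grip":4.0,"tx":0,"ty":0,"tz":0,"ax":0,"ay":0,"az":0},
  ],
)

```text
time: 15.27
tool_pos: [629.4, 227.0, 21.3]
tcp_rot: [-180.0, 0.0, -180.0]
ft_force: [0.4, 0.8, -0.9]
finger_gap: 44.8
```

Emit:
step_arm(
  plan=[
    {"grip":4.0,"tx":0,"ty":0,"tz":0.1,"ax":0,"ay":0,"az":0},
    {"grip":4.0,"tx":0,"ty":0,"tz":0.1,"ax":0,"ay":0,"az":0},
    {"grip":4.0,"tx":0,"ty":0,"tz":0.1,"ax":0,"ay":0,"az":0},
    {"grip":4.0,"tx":0,"ty":0,"tz":0,"ax":0,"ay":0,"az":0},
    {"grip":4.0,"tx":0,"ty":0,"tz":0,"ax":0,"ay":0,"az":0},
  ],
)

```text
time: 15.68
tool_pos: [629.7, 227.1, 18.8]
tcp_rot: [180.0, 0.0, -180.0]
ft_force: [-0.0, 0.1, 2.9]
finger_gap: 44.9
```

Emit:
step_arm(
  plan=[
    {"grip":4.8,"tx":0,"ty":0,"tz":0.05,"ax":0,"ay":0,"az":0},
    {"grip":5.6,"tx":0,"ty":0,"tz":0,"ax":0,"ay":0,"az":0},
    {"grip":6.5,"tx":0,"ty":0,"tz":0,"ax":0,"ay":0,"az":0},
    {"grip":6.5,"tx":0,"ty":0,"tz":-1.5,"ax":0,"ay":0,"az":0},
    {"grip":6.5,"tx":0,"ty":0,"tz":-2.5,"ax":0,"ay":0,"az":0},
    {"grip":6.5,"tx":0,"ty":0,"tz":-2.5,"ax":0,"ay":0,"az":0},
    {"grip":6.5,"tx":0,"ty":0,"tz":-2.5,"ax":0,"ay":0,"az":0},
    {"grip":6.5,"tx":0,"ty":0,"tz":-1,"ax":0,"ay":0,"az":0},
  ],
)

```text
time: 16.35
tool_pos: [631.7, 227.7, 123.7]
tcp_rot: [179.9, 0.4, -180.0]
ft_force: [1.6, 0.5, 0.5]
finger_gap: 65.3
```

```bash
python3 shot.py 6 630 227 25;python3 - <<'E'
from ring import *
k,e=ring("pics/side6.png","side",[632,227,36]);print('ps on box ',k,e,unproj("side",e[0],36))
E
```

```text
16.45 [631.6 227.6 121.8] [ 179.9    0.3 -180. ] [ 0.4 -0.2 -0.7] 64.9
ps on box  77 ((202.1432342529297, 238.10830688476562), (8.505139350891113, 12.819607734680176), 114.73399353027344) [629.84138142 229.21097804  36.        ]
```

View pics/c6.png

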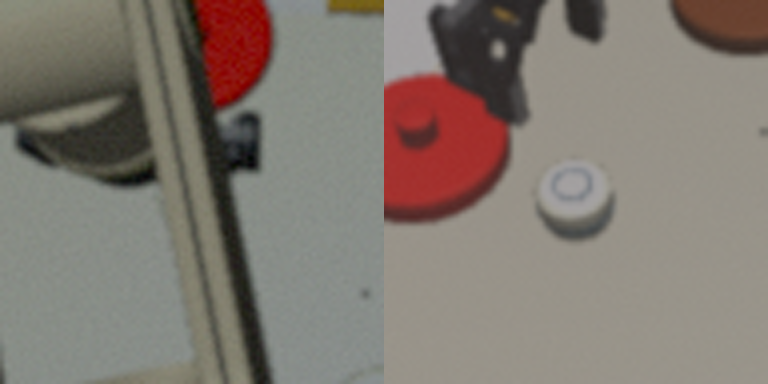

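Emit:
step_arm(
  plan=[
    {"grip":8.5,"tx":0,"ty":0,"tz":0,"ax":0,"ay":0,"az":5},
    {"grip":8.5,"tx":0,"ty":0,"tz":0,"ax":0,"ay":0,"az":5},
    {"grip":8.5,"tx":0,"ty":0,"tz":0,"ax":0,"ay":0,"az":4.5},
    {"grip":8.5,"tx":1,"ty":0.9,"tz":0,"ax":0,"ay":0,"az":0},
    {"grip":8.5,"tx":2,"ty":1.9,"tz":0,"ax":0,"ay":0,"az":0},
    {"grip":8.5,"tx":2.5,"ty":2.3,"tz":0,"ax":0,"ay":0,"az":0},
    {"grip":8.5,"tx":2.5,"ty":2.3,"tz":0,"ax":0,"ay":0,"az":0},
    {"grip":8.5,"tx":2.5,"ty":2.3,"tz":1,"ax":0,"ay":0,"az":0},
  ],
)

```text
time: 17.12
tool_pos: [551.0, 349.0, 108.4]
tcp_rot: [179.9, 0.0, 165.6]
ft_force: [0.8, 0.2, -0.4]
finger_gap: 84.9
```

Emit:
step_arm(
  plan=[
    {"grip":8.5,"tx":2.4,"ty":2.2,"tz":2,"ax":0,"ay":0,"az":0},
    {"grip":8.5,"tx":2,"ty":1.8,"tz":2,"ax":0,"ay":0,"az":0},
    {"grip":8.5,"tx":1,"ty":0.9,"tz":2,"ax":0,"ay":0,"az":0},
    {"grip":8.5,"tx":0,"ty":0,"tz":0.7,"ax":0,"ay":0,"az":0},
    {"grip":8.5,"tx":0,"ty":0,"tz":0,"ax":0,"ay":0,"az":0},
    {"grip":8.5,"tx":0,"ty":0,"tz":0,"ax":0,"ay":0,"az":0},
    {"grip":8.5,"tx":0,"ty":0,"tz":0,"ax":0,"ay":0,"az":0},
  ],
)

```text
time: 17.7
tool_pos: [513.0, 407.8, 41.8]
tcp_rot: [180.0, 0.1, 165.5]
ft_force: [1.0, -0.2, -1.0]
finger_gap: 85.0
```

```bash
python3 shot.py 7 514 409 30
```

```text
17.8 [513.5 407.9  42.5] [1.799e+02 1.000e-01 1.655e+02] [0.  0.3 0.3] 84.7
```

View pics/c7.png

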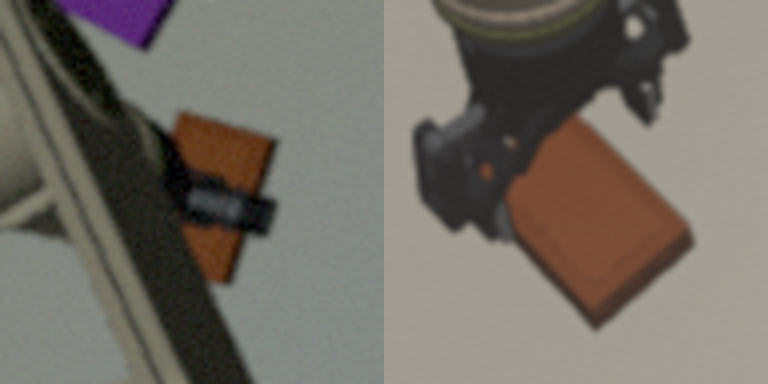

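Emit:
step_arm(
  plan=[
    {"grip":8.5,"tx":0,"ty":0.1,"tz":1,"ax":0,"ay":0,"az":0},
    {"grip":8.5,"tx":0,"ty":0,"tz":1.3,"ax":0,"ay":0,"az":0},
    {"grip":8.5,"tx":0,"ty":0,"tz":1,"ax":0,"ay":0,"az":0},
    {"grip":8.5,"tx":0,"ty":0,"tz":0.6,"ax":0,"ay":0,"az":0},
    {"grip":8.5,"tx":0,"ty":0,"tz":0.1,"ax":0,"ay":0,"az":0},
    {"grip":7.2,"tx":0,"ty":0,"tz":0,"ax":0,"ay":0,"az":0},
    {"grip":6.2,"tx":0,"ty":0,"tz":0,"ax":0,"ay":0,"az":0},
    {"grip":6.0,"tx":0,"ty":0,"tz":0,"ax":0,"ay":0,"az":0},
  ],
  newtons=30,
)

```text
time: 18.47
tool_pos: [512.6, 409.5, 1.5]
tcp_rot: [180.0, 0.0, 165.5]
ft_force: [-0.2, -0.3, -1.0]
finger_gap: 65.3
```

Emit:
step_arm(
  plan=[
    {"grip":5.8,"tx":0,"ty":0,"tz":0,"ax":0,"ay":0,"az":0},
    {"grip":5.8,"tx":0,"ty":0,"tz":0,"ax":0,"ay":0,"az":0},
    {"grip":5.8,"tx":0,"ty":0,"tz":0,"ax":0,"ay":0,"az":0},
  ],
)

```text
time: 18.72
tool_pos: [512.3, 409.2, 1.1]
tcp_rot: [180.0, 0.0, 165.5]
ft_force: [0.5, 0.2, -0.9]
finger_gap: 65.4
```

Emit:
step_arm(
  plan=[
    {"grip":5.8,"tx":0,"ty":0,"tz":-1,"ax":0,"ay":0,"az":0},
    {"grip":5.8,"tx":0,"ty":0,"tz":-2,"ax":0,"ay":0,"az":0},
    {"grip":5.8,"tx":0,"ty":0,"tz":-2.5,"ax":0,"ay":0,"az":0},
    {"grip":5.8,"tx":0,"ty":0,"tz":-2.5,"ax":0,"ay":0,"az":0},
    {"grip":5.8,"tx":0,"ty":0,"tz":-2,"ax":0,"ay":0,"az":-5},
    {"grip":5.8,"tx":0,"ty":0,"tz":-1,"ax":0,"ay":0,"az":-5},
    {"grip":5.8,"tx":0,"ty":0,"tz":0,"ax":0,"ay":0,"az":-5},
    {"grip":5.8,"tx":0,"ty":0,"tz":0,"ax":0,"ay":0,"az":-5.5},
  ],
)

```text
time: 19.38
tool_pos: [513.1, 409.8, 113.6]
tcp_rot: [179.9, 0.2, -173.7]
ft_force: [-0.6, 0.2, -2.1]
finger_gap: 65.1
```

Emit:
step_arm(
  plan=[
    {"grip":5.8,"tx":0.1,"ty":-1,"tz":0,"ax":0,"ay":0,"az":0},
    {"grip":5.8,"tx":0.2,"ty":-2,"tz":0,"ax":0,"ay":0,"az":0},
    {"grip":5.8,"tx":0.3,"ty":-3,"tz":0,"ax":0,"ay":0,"az":0},
    {"grip":5.8,"tx":0.3,"ty":-3,"tz":0,"ax":0,"ay":0,"az":0},
    {"grip":5.8,"tx":0.3,"ty":-3,"tz":0,"ax":0,"ay":0,"az":0},
    {"grip":5.8,"tx":0.3,"ty":-3,"tz":0,"ax":0,"ay":0,"az":0},
    {"grip":5.8,"tx":0.3,"ty":-3,"tz":0,"ax":0,"ay":0,"az":0},
    {"grip":5.8,"tx":0.3,"ty":-3,"tz":0,"ax":0,"ay":0,"az":0},
  ],
)

```text
time: 20.05
tool_pos: [512.8, 196.0, 111.0]
tcp_rot: [-180.0, 0.0, -174.2]
ft_force: [0.1, 0.3, -0.4]
finger_gap: 65.6
```

Emit:
step_arm(
  plan=[
    {"grip":5.8,"tx":0.3,"ty":-3,"tz":0,"ax":0,"ay":0,"az":0},
    {"grip":5.8,"tx":0.3,"ty":-3,"tz":0,"ax":0,"ay":0,"az":0},
    {"grip":5.8,"tx":0.3,"ty":-3,"tz":0,"ax":0,"ay":0,"az":0},
    {"grip":5.8,"tx":0.3,"ty":-3,"tz":0,"ax":0,"ay":0,"az":0},
    {"grip":5.8,"tx":0.3,"ty":-3,"tz":0,"ax":0,"ay":0,"az":0},
    {"grip":5.8,"tx":0.3,"ty":-3,"tz":0,"ax":0,"ay":0,"az":0},
    {"grip":5.8,"tx":0.3,"ty":-3,"tz":0,"ax":0,"ay":0,"az":0},
    {"grip":5.8,"tx":0.3,"ty":-3,"tz":0,"ax":0,"ay":0,"az":0},
  ],
)

```text
time: 20.72
tool_pos: [513.9, -45.1, 111.2]
tcp_rot: [-180.0, 0.0, -174.2]
ft_force: [-0.0, -0.3, -0.6]
finger_gap: 65.5
```

Emit:
step_arm(
  plan=[
    {"grip":5.8,"tx":0.3,"ty":-3,"tz":0,"ax":0,"ay":0,"az":0},
    {"grip":5.8,"tx":0.3,"ty":-3,"tz":0,"ax":0,"ay":0,"az":0},
    {"grip":5.8,"tx":0.3,"ty":-3,"tz":0,"ax":0,"ay":0,"az":0},
    {"grip":5.8,"tx":0.3,"ty":-3,"tz":0,"ax":0,"ay":0,"az":0},
    {"grip":5.8,"tx":0.3,"ty":-3,"tz":0,"ax":0,"ay":0,"az":0},
    {"grip":5.8,"tx":0.3,"ty":-3,"tz":0,"ax":0,"ay":0,"az":0},
    {"grip":5.8,"tx":0.3,"ty":-3,"tz":0,"ax":0,"ay":0,"az":0},
    {"grip":5.8,"tx":0.3,"ty":-3,"tz":0,"ax":0,"ay":0,"az":0},
  ],
)

```text
time: 21.38
tool_pos: [515.0, -286.2, 111.1]
tcp_rot: [-180.0, -0.0, -174.2]
ft_force: [0.1, -0.3, -0.8]
finger_gap: 65.4
```

Emit:
step_arm(
  plan=[
    {"grip":5.8,"tx":0.3,"ty":-3,"tz":0,"ax":0,"ay":0,"az":0},
    {"grip":5.8,"tx":0.3,"ty":-3,"tz":0,"ax":0,"ay":0,"az":0},
    {"grip":5.8,"tx":0.2,"ty":-2,"tz":0,"ax":0,"ay":0,"az":0},
    {"grip":5.8,"tx":0.1,"ty":-1,"tz":0,"ax":0,"ay":0,"az":0},
    {"grip":5.8,"tx":0,"ty":0,"tz":0,"ax":0,"ay":0,"az":0},
    {"grip":5.8,"tx":0,"ty":0,"tz":0,"ax":0,"ay":0,"az":0},
    {"grip":5.8,"tx":0,"ty":0,"tz":0,"ax":0,"ay":0,"az":0},
  ],
)

```text
time: 21.97
tool_pos: [516.4, -373.4, 110.6]
tcp_rot: [179.9, -0.0, -174.0]
ft_force: [-0.0, 0.5, -1.9]
finger_gap: 65.0
```

Emit:
step_arm(
  plan=[
    {"grip":5.8,"tx":0.15,"ty":-1.3,"tz":1,"ax":0,"ay":0,"az":0},
    {"grip":5.8,"tx":0.15,"ty":-1.2,"tz":2,"ax":0,"ay":0,"az":0},
    {"grip":5.8,"tx":0.1,"ty":-0.7,"tz":2,"ax":0,"ay":0,"az":0},
    {"grip":5.8,"tx":0,"ty":0,"tz":1,"ax":0,"ay":0,"az":0},
    {"grip":5.8,"tx":0,"ty":0,"tz":0.5,"ax":0,"ay":0,"az":0},
    {"grip":5.8,"tx":0,"ty":0,"tz":0,"ax":0,"ay":0,"az":0},
    {"grip":5.8,"tx":0,"ty":0,"tz":0,"ax":0,"ay":0,"az":0},
    {"grip":5.8,"tx":0,"ty":0,"tz":0,"ax":0,"ay":0,"az":0},
  ],
)

```text
time: 22.63
tool_pos: [516.8, -406.9, 47.4]
tcp_rot: [-179.9, 0.1, -173.9]
ft_force: [-0.4, -0.8, -0.8]
finger_gap: 65.5
```

```bash
python3 shot.py 8 516 -406 40; python3 - <<'E'
from fit import *
z=45
import sys
E
```

```text
22.7333 [ 516.8 -407.3   47.4] [-1.799e+02  1.000e-01 -1.739e+02] [-0.2 -0.3 -1.1] 64.8
```

View pics/c8.png

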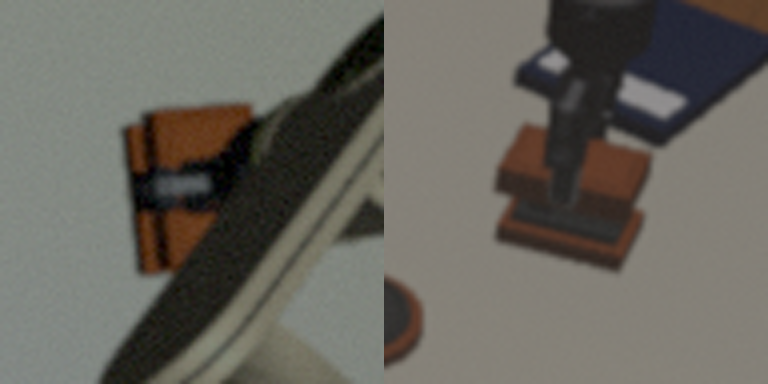

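```bash
python3 - <<'E'
from fit import *
for n in("side","top"):
  im=cv2.imread(f"pics/{n}8.png")
  for z in (46.3,):
    s=lambda p:box(104,66,z+24,z)(np.r_[p[:2],6.1])
    x,v=fit(n,im,s,(517,-406),(9,9),(1.5,1.5));print(n,x,v)
    vis=cv2.resize(im,None,fx=4,fy=4,interpolation=2)
    for q,c in((s(x),(0,255,255)),(rect(x[:2],104,66,z+24,np.radians(6.1)),(0,255,0))):
      h=cv2.convexHull((proj(n,q).astype(np.float32)+.5)*4-.5);cv2.polylines(vis,[h.round().astype(int)],True,c,1)
    u,w=(proj(n,[517,-406,40])[0]*4).astype(int);cv2.imwrite(f"pics/o8{n}.png",vis[max(0,w-180):w+180,u-180:u+180])
cv2.imwrite("pics/o8.png",np.hstack([cv2.imread(f"pics/o8{n}.png")[:350,:350] for n in("side","top")]))
E
```

```text
side [ 522.40678034 -404.15705104] 55.482913970947266
top [ 519.06787047 -405.7529478 ] 50.96998977661133
```

View pics/o8.png

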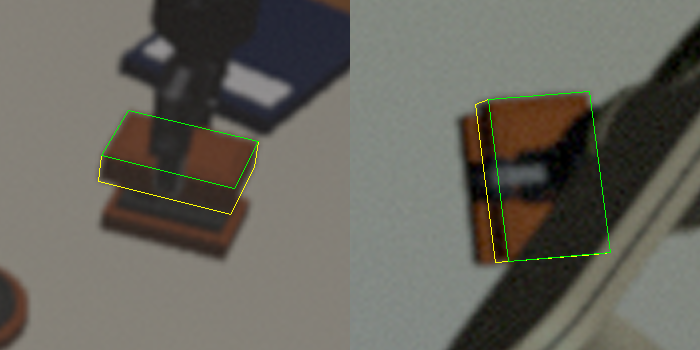

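Emit:
step_arm(
  plan=[
    {"grip":5.8,"tx":0.3,"ty":0,"tz":0.7,"ax":0,"ay":0,"az":0},
    {"grip":5.8,"tx":0,"ty":0,"tz":0.7,"ax":0,"ay":0,"az":0},
    {"grip":5.8,"tx":0,"ty":0,"tz":0.3,"ax":0,"ay":0,"az":0},
    {"grip":5.8,"tx":0,"ty":0,"tz":0.2,"ax":0,"ay":0,"az":0},
    {"grip":5.8,"tx":0,"ty":0,"tz":0.2,"ax":0,"ay":0,"az":0},
    {"grip":5.8,"tx":0,"ty":0,"tz":0.2,"ax":0,"ay":0,"az":0},
    {"grip":5.8,"tx":0,"ty":0,"tz":0,"ax":0,"ay":0,"az":0},
    {"grip":5.8,"tx":0,"ty":0,"tz":0,"ax":0,"ay":0,"az":0},
  ],
)

```text
time: 23.4
tool_pos: [512.9, -407.4, 22.7]
tcp_rot: [180.0, -0.0, -174.0]
ft_force: [-0.4, 0.2, -1.2]
finger_gap: 65.1
```

Emit:
step_arm(
  plan=[
    {"grip":5.8,"tx":0,"ty":0,"tz":0.1,"ax":0,"ay":0,"az":0},
    {"grip":5.8,"tx":0,"ty":0,"tz":0.1,"ax":0,"ay":0,"az":0},
    {"grip":5.8,"tx":0,"ty":0,"tz":0.1,"ax":0,"ay":0,"az":0},
    {"grip":5.8,"tx":0,"ty":0,"tz":0.1,"ax":0,"ay":0,"az":0},
    {"grip":5.8,"tx":0,"ty":0,"tz":0,"ax":0,"ay":0,"az":0},
    {"grip":5.8,"tx":0,"ty":0,"tz":0,"ax":0,"ay":0,"az":0},
  ],
)

```text
time: 23.9
tool_pos: [512.9, -407.3, 18.7]
tcp_rot: [180.0, -0.0, -174.0]
ft_force: [0.5, -0.6, -1.0]
finger_gap: 65.3
```

Emit:
step_arm(
  plan=[
    {"grip":5.8,"tx":0,"ty":0,"tz":0.1,"ax":0,"ay":0,"az":0},
    {"grip":5.8,"tx":0,"ty":0,"tz":0,"ax":0,"ay":0,"az":0},
    {"grip":5.8,"tx":0,"ty":0,"tz":0,"ax":0,"ay":0,"az":0},
  ],
)

```text
time: 24.15
tool_pos: [513.1, -407.5, 18.7]
tcp_rot: [-180.0, 0.0, -174.0]
ft_force: [-2.5, 2.6, 5.7]
finger_gap: 65.2
```

Emit:
step_arm(
  plan=[
    {"grip":6.8,"tx":0,"ty":0,"tz":0,"ax":0,"ay":0,"az":0},
    {"grip":7.6,"tx":0,"ty":0,"tz":0,"ax":0,"ay":0,"az":0},
    {"grip":8.5,"tx":0,"ty":0,"tz":0,"ax":0,"ay":0,"az":0},
    {"grip":8.5,"tx":0,"ty":0,"tz":-1,"ax":0,"ay":0,"az":0},
    {"grip":8.5,"tx":0,"ty":0,"tz":-2.5,"ax":0,"ay":0,"az":0},
    {"grip":8.5,"tx":0,"ty":0,"tz":-2.5,"ax":0,"ay":0,"az":0},
    {"grip":8.5,"tx":0,"ty":0,"tz":-2.5,"ax":0,"ay":0,"az":0},
    {"grip":8.5,"tx":0,"ty":0,"tz":-1.5,"ax":0,"ay":0,"az":0},
  ],
)

```text
time: 24.82
tool_pos: [514.0, -408.3, 122.0]
tcp_rot: [-179.8, 0.2, -174.0]
ft_force: [0.2, -0.6, 0.4]
finger_gap: 84.8
```

```bash
python3 shot.py 9 516 -406 25
```

```text
24.9167 [ 515.  -409.3  123.1] [-179.7    0.3 -174. ] [ 1.7 -0.3 -0.2] 84.7
```

View pics/c9.png

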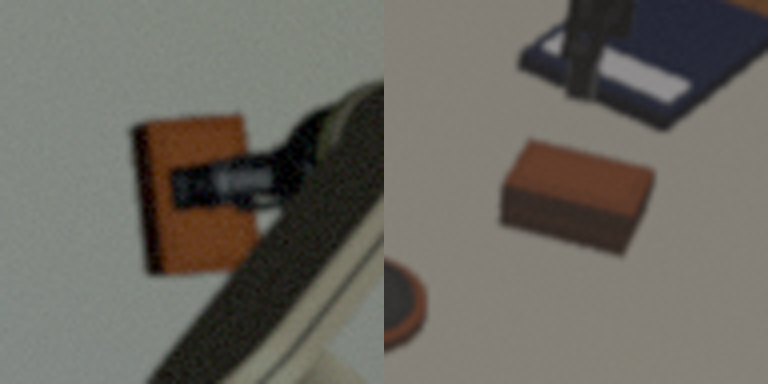

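Emit:
step_arm(
  plan=[
    {"grip":5,"tx":-0.4,"ty":1,"tz":0,"ax":0,"ay":0,"az":0},
    {"grip":5,"tx":-0.8,"ty":2,"tz":0,"ax":0,"ay":0,"az":0},
    {"grip":5,"tx":-1.2,"ty":3,"tz":0,"ax":0,"ay":0,"az":0},
    {"grip":5,"tx":-1.2,"ty":3,"tz":0,"ax":0,"ay":0,"az":0},
    {"grip":5,"tx":-1.2,"ty":3,"tz":0,"ax":0,"ay":0,"az":0},
    {"grip":5,"tx":-1.2,"ty":3,"tz":0,"ax":0,"ay":0,"az":0},
    {"grip":5,"tx":-1.2,"ty":3,"tz":0,"ax":0,"ay":0,"az":0},
    {"grip":5,"tx":-1.2,"ty":3,"tz":0,"ax":0,"ay":0,"az":0},
  ],
)

```text
time: 25.58
tool_pos: [573.2, -186.8, 115.6]
tcp_rot: [179.9, -0.2, -174.0]
ft_force: [0.5, 0.0, -1.3]
finger_gap: 50.4
```

Emit:
step_arm(
  plan=[
    {"grip":5,"tx":-1.2,"ty":3,"tz":0,"ax":0,"ay":0,"az":0},
    {"grip":5,"tx":-1.2,"ty":3,"tz":0,"ax":0,"ay":0,"az":0},
    {"grip":5,"tx":-1.2,"ty":3,"tz":0,"ax":0,"ay":0,"az":0},
    {"grip":5,"tx":-1.2,"ty":3,"tz":0,"ax":0,"ay":0,"az":0},
    {"grip":5,"tx":-1.2,"ty":3,"tz":0,"ax":0,"ay":0,"az":0},
    {"grip":5,"tx":-1.2,"ty":3,"tz":0,"ax":0,"ay":0,"az":0},
    {"grip":5,"tx":-1,"ty":1.2,"tz":1,"ax":0,"ay":0,"az":0},
    {"grip":5,"tx":-0.4,"ty":0.5,"tz":1,"ax":0,"ay":0,"az":0},
  ],
)

```text
time: 26.25
tool_pos: [639.0, 18.9, 96.3]
tcp_rot: [179.9, -0.1, -173.8]
ft_force: [-0.1, -0.2, 0.0]
finger_gap: 49.6
```

Emit:
step_arm(
  plan=[
    {"grip":5,"tx":0,"ty":0,"tz":1,"ax":0,"ay":0,"az":0},
    {"grip":5,"tx":0,"ty":0,"tz":1,"ax":0,"ay":0,"az":0},
    {"grip":5,"tx":0,"ty":0,"tz":1,"ax":0,"ay":0,"az":0},
    {"grip":5,"tx":0,"ty":0,"tz":0,"ax":0,"ay":0,"az":0},
    {"grip":5,"tx":0,"ty":0,"tz":0,"ax":0,"ay":0,"az":0},
    {"grip":5,"tx":0,"ty":0,"tz":0,"ax":0,"ay":0,"az":0},
  ],
)

```text
time: 26.75
tool_pos: [639.2, 14.3, 68.0]
tcp_rot: [-180.0, 0.0, -174.0]
ft_force: [0.4, -0.1, -0.1]
finger_gap: 50.4
```

Emit:
step_arm(
  plan=[
    {"grip":5,"tx":-0.15,"ty":0,"tz":1.3,"ax":0,"ay":0,"az":0},
    {"grip":5,"tx":0,"ty":0,"tz":1.3,"ax":0,"ay":0,"az":0},
    {"grip":5,"tx":0,"ty":0,"tz":1,"ax":0,"ay":0,"az":0},
    {"grip":5,"tx":0,"ty":0,"tz":0.7,"ax":0,"ay":0,"az":0},
    {"grip":4,"tx":0,"ty":0,"tz":0,"ax":0,"ay":0,"az":0},
    {"grip":3,"tx":0,"ty":0,"tz":0,"ax":0,"ay":0,"az":0},
    {"grip":2,"tx":0,"ty":0,"tz":0,"ax":0,"ay":0,"az":0},
    {"grip":2,"tx":0,"ty":0,"tz":0,"ax":0,"ay":0,"az":0},
  ],
  newtons=40,
)

```text
time: 27.42
tool_pos: [641.1, 15.4, 25.3]
tcp_rot: [-180.0, 0.0, -174.0]
ft_force: [0.5, 0.5, -2.6]
finger_gap: 23.4
```

Emit:
step_arm(
  plan=[
    {"grip":2,"tx":0,"ty":0,"tz":0,"ax":0,"ay":0,"az":0},
    {"grip":2,"tx":0,"ty":0,"tz":0,"ax":0,"ay":0,"az":0},
    {"grip":2,"tx":0,"ty":0,"tz":0,"ax":0,"ay":0,"az":0},
  ],
)

```text
time: 27.67
tool_pos: [640.9, 15.4, 25.1]
tcp_rot: [-180.0, 0.0, -174.0]
ft_force: [-1.1, 0.0, -2.6]
finger_gap: 23.5
```

Emit:
step_arm(
  plan=[
    {"grip":2,"tx":0,"ty":0,"tz":-1,"ax":0,"ay":0,"az":0},
    {"grip":2,"tx":0,"ty":0,"tz":-2,"ax":0,"ay":0,"az":0},
    {"grip":2,"tx":0,"ty":0,"tz":-2,"ax":0,"ay":0,"az":0},
    {"grip":2,"tx":0.2,"ty":-0.9,"tz":-1,"ax":0,"ay":0,"az":0},
    {"grip":2,"tx":0.5,"ty":-2,"tz":0,"ax":0,"ay":0,"az":0},
    {"grip":2,"tx":0.7,"ty":-2.8,"tz":0,"ax":0,"ay":0,"az":0},
    {"grip":2,"tx":0.7,"ty":-2.8,"tz":0,"ax":0,"ay":0,"az":0},
    {"grip":2,"tx":0.7,"ty":-2.8,"tz":0,"ax":0,"ay":0,"az":0},
  ],
)

```text
time: 28.33
tool_pos: [624.4, -101.5, 85.4]
tcp_rot: [-180.0, 0.0, -173.9]
ft_force: [0.4, 0.2, -0.9]
finger_gap: 23.5
```

Emit:
step_arm(
  plan=[
    {"grip":2,"tx":0.7,"ty":-2.8,"tz":0,"ax":0,"ay":0,"az":0},
    {"grip":2,"tx":0.7,"ty":-2.8,"tz":0,"ax":0,"ay":0,"az":0},
    {"grip":2,"tx":0.6,"ty":-2.8,"tz":0,"ax":0,"ay":0,"az":0},
    {"grip":2,"tx":0.4,"ty":-2,"tz":0,"ax":0,"ay":0,"az":0},
    {"grip":2,"tx":0.3,"ty":-1.1,"tz":0,"ax":0,"ay":0,"az":0},
    {"grip":2,"tx":0,"ty":0,"tz":0,"ax":0,"ay":0,"az":0},
    {"grip":2,"tx":0,"ty":0,"tz":0,"ax":0,"ay":0,"az":0},
    {"grip":2,"tx":0,"ty":0,"tz":0,"ax":0,"ay":0,"az":0},
  ],
)

```text
time: 29.0
tool_pos: [610.0, -216.0, 84.8]
tcp_rot: [180.0, -0.0, -173.9]
ft_force: [0.4, 0.6, -0.6]
finger_gap: 23.5
```

Emit:
step_arm(
  plan=[
    {"grip":2,"tx":0,"ty":0,"tz":0,"ax":0,"ay":0,"az":0},
    {"grip":2,"tx":0,"ty":0,"tz":0,"ax":0,"ay":0,"az":0},
  ],
)

```text
time: 29.17
tool_pos: [610.2, -215.8, 84.8]
tcp_rot: [180.0, -0.0, -173.9]
ft_force: [-0.2, 0.6, -2.3]
finger_gap: 23.2
```

Emit:
step_arm(
  plan=[
    {"grip":2,"tx":0,"ty":0,"tz":0.8,"ax":0,"ay":0,"az":0},
    {"grip":2,"tx":0,"ty":0,"tz":0.8,"ax":0,"ay":0,"az":0},
    {"grip":2,"tx":0,"ty":0,"tz":0.5,"ax":0,"ay":0,"az":0},
    {"grip":2,"tx":0,"ty":0,"tz":0,"ax":0,"ay":0,"az":0},
    {"grip":2,"tx":0,"ty":0,"tz":0,"ax":0,"ay":0,"az":0},
    {"grip":2,"tx":0,"ty":0,"tz":0,"ax":0,"ay":0,"az":0},
  ],
)

```text
time: 29.67
tool_pos: [609.9, -217.1, 63.6]
tcp_rot: [180.0, -0.0, -174.0]
ft_force: [0.2, -1.1, -1.1]
finger_gap: 23.5
```

```bash
python3 shot.py 10 610 -216 35; python3 - <<'E'
from fit import *
for n in("side","top"):
  im=cv2.imread(f"pics/{n}10.png");z=38.3
  s=lambda p:np.r_[circ(p,55,z),circ(p,55,z+20)]
  x,v=fit(n,im,s,(611,-217),(9,9),(1.5,1.5));print(n,x,v)
  vis=cv2.resize(im,None,fx=4,fy=4,interpolation=2)
  h=cv2.convexHull((proj(n,s(x)).astype(np.float32)+.5)*4-.5);cv2.polylines(vis,[h.round().astype(int)],True,(0,255,255),1)
  u,w=(proj(n,[611,-217,40])[0]*4).astype(int);cv2.imwrite(f"pics/o10{n}.png",vis[w-170:w+170,u-170:u+170])
cv2.imwrite("pics/o10.png",np.hstack([cv2.imread(f"pics/o10{n}.png") for n in("side","top")]))
E
```

```text
29.7667 [ 610.2 -217.3   64.2] [-180.    0. -174.] [ 0.   1.5 -1.3] 23.6
side [ 611.39955991 -210.54840801] 57.08808898925781
top [ 608.80400268 -213.64942663] 71.84427642822266
```

View pics/o10.png

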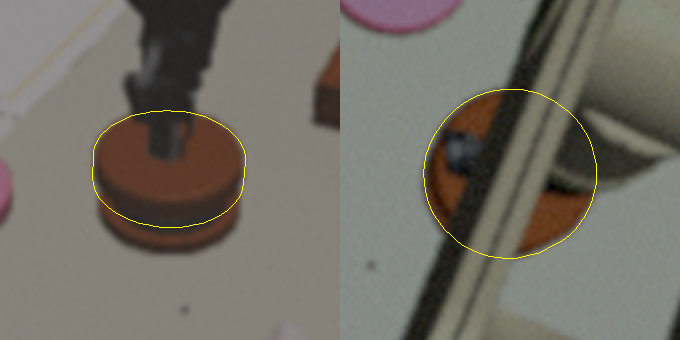

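Emit:
step_arm(
  plan=[
    {"grip":2,"tx":0,"ty":0,"tz":0.5,"ax":0,"ay":0,"az":0},
    {"grip":2,"tx":0,"ty":0,"tz":0.5,"ax":0,"ay":0,"az":0},
    {"grip":2,"tx":0,"ty":0,"tz":0.2,"ax":0,"ay":0,"az":0},
    {"grip":2,"tx":0,"ty":0,"tz":0.2,"ax":0,"ay":0,"az":0},
    {"grip":2,"tx":0,"ty":0,"tz":0.2,"ax":0,"ay":0,"az":0},
    {"grip":2,"tx":0,"ty":0,"tz":0.1,"ax":0,"ay":0,"az":0},
    {"grip":2,"tx":0,"ty":0,"tz":0,"ax":0,"ay":0,"az":0},
    {"grip":2,"tx":0,"ty":0,"tz":0,"ax":0,"ay":0,"az":0},
  ],
)

```text
time: 30.43
tool_pos: [610.0, -217.1, 46.8]
tcp_rot: [-180.0, 0.0, -174.0]
ft_force: [0.6, -0.2, -0.6]
finger_gap: 23.5
```

Emit:
step_arm(
  plan=[
    {"grip":2,"tx":0,"ty":0,"tz":0.1,"ax":0,"ay":0,"az":0},
    {"grip":2,"tx":0,"ty":0,"tz":0.1,"ax":0,"ay":0,"az":0},
    {"grip":2,"tx":0,"ty":0,"tz":0.1,"ax":0,"ay":0,"az":0},
    {"grip":2,"tx":0,"ty":0,"tz":0.1,"ax":0,"ay":0,"az":0},
    {"grip":2,"tx":0,"ty":0,"tz":0,"ax":0,"ay":0,"az":0},
    {"grip":2,"tx":0,"ty":0,"tz":0,"ax":0,"ay":0,"az":0},
  ],
)

```text
time: 30.93
tool_pos: [609.9, -217.1, 42.7]
tcp_rot: [180.0, -0.0, -174.0]
ft_force: [-0.2, -0.0, -1.3]
finger_gap: 23.5
```

Emit:
step_arm(
  plan=[
    {"grip":2,"tx":0,"ty":0,"tz":0.1,"ax":0,"ay":0,"az":0},
    {"grip":2,"tx":0,"ty":0,"tz":0,"ax":0,"ay":0,"az":0},
    {"grip":2,"tx":0,"ty":0,"tz":0,"ax":0,"ay":0,"az":0},
  ],
)

```text
time: 31.18
tool_pos: [610.1, -217.2, 42.5]
tcp_rot: [-180.0, 0.0, -174.0]
ft_force: [-2.8, 1.4, 4.8]
finger_gap: 23.4
```

Contact at the ledge. I'll release, rise, and swing clear for a full check.

Emit:
step_arm(
  plan=[
    {"grip":3,"tx":0,"ty":0,"tz":0,"ax":0,"ay":0,"az":0},
    {"grip":4,"tx":0,"ty":0,"tz":0,"ax":0,"ay":0,"az":0},
    {"grip":5,"tx":0,"ty":0,"tz":0,"ax":0,"ay":0,"az":0},
    {"grip":5,"tx":0,"ty":0,"tz":-1,"ax":0,"ay":0,"az":0},
    {"grip":5,"tx":0,"ty":0,"tz":-2.5,"ax":0,"ay":0,"az":0},
    {"grip":5,"tx":0,"ty":0,"tz":-3,"ax":0,"ay":0,"az":0},
    {"grip":5,"tx":0,"ty":0,"tz":-3,"ax":0,"ay":0,"az":0},
    {"grip":5,"tx":0,"ty":0,"tz":-3,"ax":0,"ay":0,"az":0},
  ],
)

```text
time: 31.85
tool_pos: [609.8, -217.1, 168.7]
tcp_rot: [-180.0, 0.0, -174.0]
ft_force: [0.2, -0.1, 1.2]
finger_gap: 50.1
```

Emit:
step_arm(
  plan=[
    {"grip":5,"tx":2.5,"ty":-2,"tz":0,"ax":0,"ay":0,"az":0},
    {"grip":5,"tx":2.5,"ty":-2,"tz":0,"ax":0,"ay":0,"az":0},
    {"grip":5,"tx":2.5,"ty":-2,"tz":0,"ax":0,"ay":0,"az":0},
    {"grip":5,"tx":2.5,"ty":-2,"tz":0,"ax":0,"ay":0,"az":0},
    {"grip":5,"tx":2.5,"ty":-2,"tz":0,"ax":0,"ay":0,"az":0},
    {"grip":5,"tx":2.5,"ty":-2,"tz":0,"ax":0,"ay":0,"az":0},
    {"grip":5,"tx":2.5,"ty":-2,"tz":0,"ax":0,"ay":0,"az":0},
    {"grip":5,"tx":2.5,"ty":-2,"tz":0,"ax":0,"ay":0,"az":0},
  ],
)

```text
time: 32.52
tool_pos: [426.7, -398.3, 167.8]
tcp_rot: [-179.9, 0.0, -174.0]
ft_force: [0.6, -0.3, 0.5]
finger_gap: 49.8
```

Emit:
step_arm(
  plan=[
    {"grip":5,"tx":2.5,"ty":-2.5,"tz":0,"ax":0,"ay":0,"az":0},
    {"grip":5,"tx":2.5,"ty":-2.5,"tz":0,"ax":0,"ay":0,"az":0},
    {"grip":5,"tx":2,"ty":-2.5,"tz":0,"ax":0,"ay":0,"az":0},
    {"grip":5,"tx":2,"ty":-2.5,"tz":0,"ax":0,"ay":0,"az":0},
    {"grip":5,"tx":2,"ty":-2.5,"tz":0,"ax":0,"ay":0,"az":0},
    {"grip":5,"tx":0,"ty":-2.5,"tz":0,"ax":0,"ay":0,"az":0},
    {"grip":5,"tx":0,"ty":-2,"tz":0,"ax":0,"ay":0,"az":0},
    {"grip":5,"tx":0,"ty":0,"tz":0,"ax":0,"ay":0,"az":0},
  ],
)

```text
time: 33.18
tool_pos: [362.3, -561.9, 167.9]
tcp_rot: [-178.6, -2.2, -177.6]
ft_force: [0.2, -1.2, 1.1]
finger_gap: 50.3
```

```bash
python3 shot.py 11 610 -216 30
```

```text
33.2833 [ 362.4 -559.4  167.5] [-178.8   -2.2 -177.6] [-0.3 -0.1  0.3] 49.8
```

View pics/top11.png

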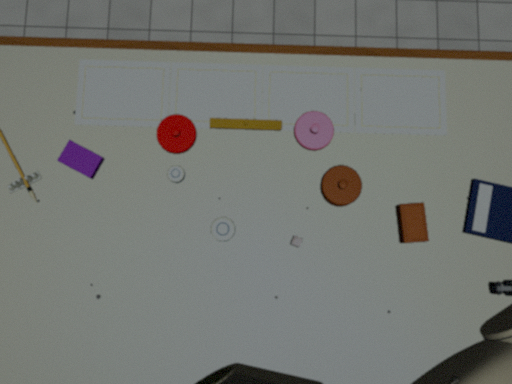

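View pics/side11.png

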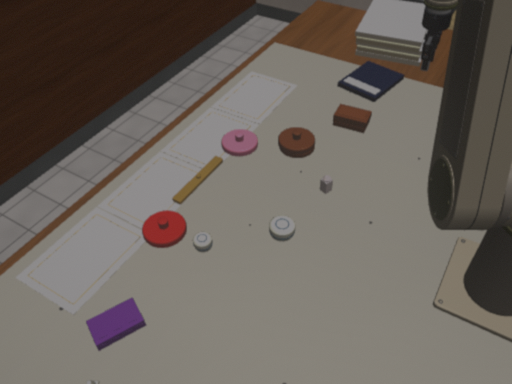

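```bash
python3 - <<'E'
from fit import *
from ring import ring
O={'round':(lambda p:np.r_[circ(p,55,18),circ(p,55,38)],(610,-216),(246,0)),
'obl':(lambda p:box(104,66,42,0)(np.r_[p[:2],6.1]),(516,-406),0),
'pl':(lambda p:np.r_[circ(p,32,18),circ(p,32,40)],(486,97),0),'ps':(lambda p:np.r_[circ(p,23,16),circ(p,23,36)],(630,227),0)}
for n in("top","side"):
  im=cv2.imread(f"pics/{n}11.png");T=[]
  for k,(s,x0,_) in O.items():
    x,v=fit(n,im,s,x0,(6,6),(1.5,1.5));print(n,k,x.round(1),round(v,1),end=' ')
    if k in('pl','ps'):
      z=40 if k=='pl' else 36;q,e=ring(f"pics/{n}11.png",n,[*x0,z],th=7);print('ring',q,unproj(n,e[0],z)[:2].round(1),end='')
    print()
    u,w=proj(n,[*x0,25])[0].astype(int);T.append(cv2.resize(im[w-24:w+24,u-24:u+24],(192,192),interpolation=2))
  cv2.imwrite(f"pics/f{n}.png",np.hstack(T))
cv2.imwrite("pics/final.png",np.vstack([cv2.imread(f"pics/f{n}.png") for n in("top","side")]))
# seal/weight shift
for n in("top","side"):
  a=cv2.imread(f"pics/{n}0.png").astype(int);b=cv2.imread(f"pics/{n}11.png").astype(int)
  for nm,P in(("seal",[455,-105,25]),("weight",[770,45,7])):
    u,w=proj(n,P)[0].astype(int);print(n,nm,u,w,np.abs(a-b)[w-15:w+15,u-15:u+15].mean().round(2))
E
```

```text
top round [ 610.3 -215.2] 114.0 
top obl [ 515.7 -407.2] 104.9 
top pl [488.1 100.6] 14.9 ring 32 [485.6  97.3]
top ps [629.6 225.1] 23.4 ring 59 [630.6 228.4]
side round [ 609.6 -207.4] 96.1 
side obl [ 519.6 -406.3] 95.4 
side pl [486.3 101. ] 47.7 ring 47 [487.7  97. ]
side ps [629.  231.6] 45.6 ring 83 [628.2 229.3]
top seal 298 242 3.0
top weight 245 126 3.35
side seal 329 182 1.66
side weight 201 179 1.43
```

View pics/final.png

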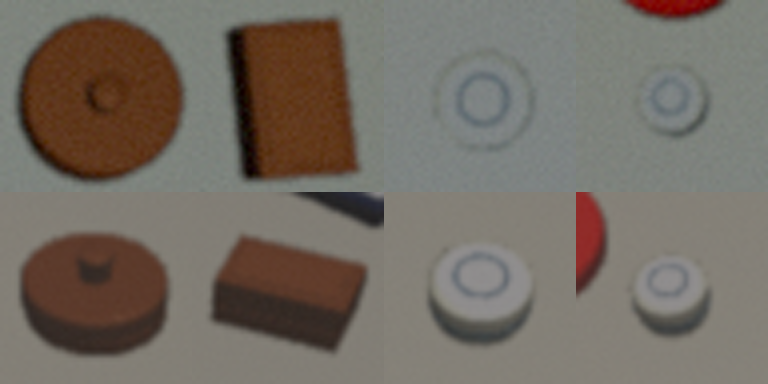

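```bash
python3 - <<'E'
from bench import *
s=sense();print(s['time'],s['ft_force'].round(1),s['qd'].round(2))
print(hand_in())
E
```

```text
33.2833 [-0.3 -0.1  0.3] [ 0.63 -1.35  1.86  0.09 -0.08  0.05]
the job is handed in; nothing more can be done
None
```

I put all four lids on their own vessels and handed the job in at 33 s. Hand-in reports no verdict, so the result below rests on my own checks.

- **Placing:** each lid was lowered by hand until the wrist force showed contact, with the lid's rim within about 1 mm of its ledge height. I then opened the fingers and withdrew. No lid was dropped.
- **Position, top camera:** the round and oblong lids lie within about 2 mm of their stones. The two paste lids lie within about 2 mm of where their box centres were measured before. All four look level in both views.
- **Seal and paperweight:** neither changed in the before and after pictures.
- **Checks that disagreed:**
  - The two cameras differ by 2–5 mm, so I trusted the top view and the measured arm position more.
  - The side-view outline of the round lid came out about 8–12 mm off in y. I put this down to a model that left out the tray, and did not re-fit it. The top view and the contact height do not support a shift.
  - The outline fits on the white paste lids were also poor, so I used their blue rings instead.

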